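# Load the spring check stand to its index plate

### The job

Load the sprung pan of the check stand with the slotted weights from the mat, one at a time, until its pointer has sunk level with the index plate (between the plate's top and bottom edges). Slide each weight onto the stem lightly until the end of its slot rests against the stem, lower it with the pan until the pan carries all of it, and only then let go: do not drop it or let the pan bounce, do not push hard on the stem, and do not press the pointer well below the plate. Leave the weights not needed on the mat and do not disturb the jar, the coil spring or the screwdriver.

Things in the scene. Friction and masses are not known exactly. Their poses are not given: they have to be found in the camera images.
- pan (a joint): how far the sprung pan has sunk, in m: 0 empty, growing downward, hard stop at 0.070. A spring under the pan of 140 N/m: a weight sinks it by 10 to 19 mm, according to its unknown mass, slightly damped and almost frictionless. It moves only straight up and down
- pan_top (a point): centre of the round pan's upper face (50 mm across, 140 mm above the bench when empty, sinks with the pan). A rigid steel stem 10 mm in diameter with a tapered top rises here to 56 mm above the pan; weights stack on the pan around it, 16 mm each. Own +x points level along the pointer to the index post, z up; the own -x side is open; the stand may be turned
- pointer (a point): tip of the pointer, a steel bar 4 mm high and 4 mm wide fixed to the pan, 105 mm from the stem along pan_top's +x; this point is on the bar's centre line, 10 mm below the pan's upper face, and sinks with the pan
- plate_mid (a point): centre of the index plate: aluminium, 22 mm high, clamped on a 10 mm post (top 162 mm above the bench) just beside the pointer's path. The pointer is level with it when its height is within 11 mm above or below this point. It starts 34 to 40 mm below the pointer; two or three weights are needed
- weight1_mid (a point): steel slotted weight lying flat: disc 56 mm across, 16 mm thick; grip it by its two flats, 50 mm apart, facing own +y and -y. An 18 mm wide slot opens at the rim on own +x; it is cut to 3 to 12 mm past the disc axis, to a different depth on each weight: find the end by feel. This point: on the axis, half-way up (8 mm). Hollow with unlike fillings: 140 to 270 g each, not to be seen; any may be used
- weight2_mid (a point): steel slotted weight lying flat: disc 56 mm across, 16 mm thick; grip it by its two flats, 50 mm apart, facing own +y and -y. An 18 mm wide slot opens at the rim on own +x; it is cut to 3 to 12 mm past the disc axis, to a different depth on each weight: find the end by feel. This point: on the axis, half-way up (8 mm). Hollow with unlike fillings: 140 to 270 g each, not to be seen; any may be used
- weight3_mid (a point): steel slotted weight lying flat: disc 56 mm across, 16 mm thick; grip it by its two flats, 50 mm apart, facing own +y and -y. An 18 mm wide slot opens at the rim on own +x; it is cut to 3 to 12 mm past the disc axis, to a different depth on each weight: find the end by feel. This point: on the axis, half-way up (8 mm). Hollow with unlike fillings: 140 to 270 g each, not to be seen; any may be used
- weight4_mid (a point): steel slotted weight lying flat: disc 56 mm across, 16 mm thick; grip it by its two flats, 50 mm apart, facing own +y and -y. An 18 mm wide slot opens at the rim on own +x; it is cut to 3 to 12 mm past the disc axis, to a different depth on each weight: find the end by feel. This point: on the axis, half-way up (8 mm). Hollow with unlike fillings: 140 to 270 g each, not to be seen; any may be used
- mat: grey mat, 300 x 300 mm and 4 mm thick, on which the four weights lie about 130 mm apart; origin at the centre of its underside, axes along its sides; fixed
- jar: closed white plastic jar with a grey cap, 60 mm in diameter, 75 mm high; origin at the centre of its underside; a bystander
- coil: loose steel coil spring standing upright, 34 mm in diameter, 50 mm high; origin at the centre of its underside; a bystander
- driver: black-handled screwdriver lying on the bench; a bystander
Not all that is in view belongs to the job. Leave any blue look-alike of the part that bears weight2_mid alone. What is shaped like the part that bears weight4_mid but red is not meant.

How it is judged:
On the way, in this order (a step that is already met when the one before it is completed fails the run):
1. the first weight is on the pan, home against the stem, let go and at rest (((x of pan_top in the frame of weight1_mid between 0 and 0.005 m and y of pan_top in the frame of weight1_mid between -0.006 and 0.006 m and z of weight1_mid in the frame of pan_top between 0.004 and 0.014 m and angle between weight1_mid's own z axis and vertical below 0.08 rad) or (x of pan_top in the frame of weight2_mid between -0.003 and 0.002 m and y of pan_top in the frame of weight2_mid between -0.006 and 0.006 m and z of weight2_mid in the frame of pan_top between 0.004 and 0.014 m and angle between weight2_mid's own z axis and vertical below 0.08 rad) or (x of pan_top in the frame of weight3_mid between -0.006 and -0.001 m and y of pan_top in the frame of weight3_mid between -0.006 and 0.006 m and z of weight3_mid in the frame of pan_top between 0.004 and 0.014 m and angle between weight3_mid's own z axis and vertical below 0.08 rad) or (x of pan_top in the frame of weight4_mid between -0.009 and -0.004 m and y of pan_top in the frame of weight4_mid between -0.006 and 0.006 m and z of weight4_mid in the frame of pan_top between 0.004 and 0.014 m and angle between weight4_mid's own z axis and vertical below 0.08 rad)) and velocity of joint pan between -0.012 and 0.012 m/s and contact force between the fingers and anything else below 0.3 N), for 0.2 s.
2. a second weight lies home on the first, let go, and the pan is at rest (((x of pan_top in the frame of weight1_mid between 0 and 0.005 m and y of pan_top in the frame of weight1_mid between -0.006 and 0.006 m and z of weight1_mid in the frame of pan_top between 0.018 and 0.03 m and angle between weight1_mid's own z axis and vertical below 0.08 rad) or (x of pan_top in the frame of weight2_mid between -0.003 and 0.002 m and y of pan_top in the frame of weight2_mid between -0.006 and 0.006 m and z of weight2_mid in the frame of pan_top between 0.018 and 0.03 m and angle between weight2_mid's own z axis and vertical below 0.08 rad) or (x of pan_top in the frame of weight3_mid between -0.006 and -0.001 m and y of pan_top in the frame of weight3_mid between -0.006 and 0.006 m and z of weight3_mid in the frame of pan_top between 0.018 and 0.03 m and angle between weight3_mid's own z axis and vertical below 0.08 rad) or (x of pan_top in the frame of weight4_mid between -0.009 and -0.004 m and y of pan_top in the frame of weight4_mid between -0.006 and 0.006 m and z of weight4_mid in the frame of pan_top between 0.018 and 0.03 m and angle between weight4_mid's own z axis and vertical below 0.08 rad)) and velocity of joint pan between -0.012 and 0.012 m/s and contact force between the fingers and anything else below 0.3 N), for 0.2 s.
At the end, for the whole second after the job is handed in: The pan is at rest with the pointer within 11 mm above or below the middle of the index plate. Every weight is either flat on the stack on the pan with its slot's end against the stem (3 mm), or still lying on the mat or bench away from the stand (z of pointer in the frame of plate_mid between -0.011 and 0.011 m and velocity of joint pan between -0.012 and 0.012 m/s and ((x of pan_top in the frame of weight1_mid between 0 and 0.005 m and y of pan_top in the frame of weight1_mid between -0.006 and 0.006 m and z of weight1_mid in the frame of pan_top between 0.004 and 0.07 m and angle between weight1_mid's own z axis and vertical below 0.08 rad) or (height (world z) of weight1_mid below 0.03 m and horizontal distance between weight1_mid and pan_top above 0.1 m)) and ((x of pan_top in the frame of weight2_mid between -0.003 and 0.002 m and y of pan_top in the frame of weight2_mid between -0.006 and 0.006 m and z of weight2_mid in the frame of pan_top between 0.004 and 0.07 m and angle between weight2_mid's own z axis and vertical below 0.08 rad) or (height (world z) of weight2_mid below 0.03 m and horizontal distance between weight2_mid and pan_top above 0.1 m)) and ((x of pan_top in the frame of weight3_mid between -0.006 and -0.001 m and y of pan_top in the frame of weight3_mid between -0.006 and 0.006 m and z of weight3_mid in the frame of pan_top between 0.004 and 0.07 m and angle between weight3_mid's own z axis and vertical below 0.08 rad) or (height (world z) of weight3_mid below 0.03 m and horizontal distance between weight3_mid and pan_top above 0.1 m)) and ((x of pan_top in the frame of weight4_mid between -0.009 and -0.004 m and y of pan_top in the frame of weight4_mid between -0.006 and 0.006 m and z of weight4_mid in the frame of pan_top between 0.004 and 0.07 m and angle between weight4_mid's own z axis and vertical below 0.08 rad) or (height (world z) of weight4_mid below 0.03 m and horizontal distance between weight4_mid and pan_top above 0.1 m))); the robot touches nothing.
It fails at once if the pointer is pressed or loaded more than 10 mm below the bottom edge of the index plate (z of pointer in the frame of plate_mid below -0.021 m).
It fails at once if the pan drops or bounces faster than 0.10 m/s (velocity of joint pan above 0.1 m/s or velocity of joint pan below -0.1 m/s).
It fails at once if a weight is pushed against the stem or pan with more than 20 N (contact force between any of weight1, weight2, weight3, weight4 and pan above 20 N).
It fails at once if the robot itself pushes on the pan or its stem with more than 10 N (contact force between any of the fingers, the arm and pan above 10 N).
It fails at once if a bystander is moved more than 20 mm (distance of any of jar, coil, driver from where it was at the start of the episode above 0.02 m).
It also fails if it takes over 72 s, if anything falls off the work surface, if the arm or the gripper's body presses on something with over 40 N, if the wrist force passes 120 N, or if a joint passes its speed limit or range.

### The arm

A 6-joint arm with a two-finger parallel gripper is mounted at the origin on the work surface. World frame = base frame: x ahead of the robot, y to its left, z up, the work surface at z = 0. Lengths are in m, angles in rad, forces in N, time in s.
With the tool pointing down it reaches from about 0.35 to 0.775 m from the base axis. Payload 7.3 kg.
Tool frame: the origin (TCP) lies at the very end of the fingers, on their centre line; the grasp point (between the pads) lies 19 mm behind it; z points along the fingers, y is the direction in which the jaws open and shut (so a half turn about z gives the same grasp; the last joint's range is limited). The gripper opens to 92 mm and grips with 3 to 60 N. Pads are 19 mm wide; open, the fingers measure 130 mm over their backs; the gripper's body (75 mm by 190 mm) begins 47 mm behind the grasp point.
Start: joints at [1.067, 0.342, 1.524, -0, 1.275, -0.146], TCP at [0.184, 0.492, 0.227] pointing down, gripper open.
Joint ranges: [-2.53, 2.53], [-0.77, 2.02], [0.04, 2.7], [-1, 4.14], [0.28, 2.66], [-3.11, 3.11]. Speed limits (rad/s): [2.57, 2.57, 3.14, 3.14, 3.14, 3.14].

### API

Orientations are given as [roll, pitch, yaw] about the fixed x, y, z axes, in that order (R = Rz(yaw) Ry(pitch) Rx(roll)).
In Python, from cell import monitor, eyes, order gives the robot as it stands. The module is installed in compiled form; this text tells all that it offers.
- The arm moves only by the tool carry_out, never from a script. Its argument "targets" is a list of rows, each a list of 2 entries, a list of its own where there are three numbers: the shift along the tool's x, y, z in m, then the turn about the tool's z in rad. In form: [[[dx, dy, dz], twist], ...]. A call has 1 to 10 rows; each row shifts and turns the pose as measured when the row begins, along the tool's axes as they then stand; what a row does not reach is not made up. A row lasts 1/8 s, in which the tool goes at most 62.5 mm and 10.7 degrees, less where a joint would pass 70% of its speed; a pose out of reach is approached as far as the arm can. A call is refused whole if a number of a shift passes 0.0625 or a number of a turn 0.188, either way. A call with a gripper value outside its range is refused whole. "fingers" is the closure, from 0 (fully open) to 1 (shut), set as the call begins (left out, the last holds). The fingers move at their own pace and stop on an object; "grip_force" is the grip in N (left out, the last holds). Time passes only in rows, so rows that do not move let the fingers close. It gives the time, the measured TCP pose, the force and the opening at its end, in the units of the state.
- monitor.observe(): the state, without advancing time (a new reading comes with each control period).
- eyes.read_camera(name): name is "scene" or "top" or "wrist"; returns the picture (384x512x3 uint8, red, green, blue); there is no depth.
- eyes.camera_info(name): a dict with "K" (3x3 intrinsics, pixels), "dist" ([k1, k2, p1, p2, k3] as OpenCV has them; the pictures are not rectified), "rvec" (rotation vector, rad) and "tvec" (3), from world to camera coordinates, as OpenCV has them. Camera axes: x right, y down, z forward; pixel columns grow to the right and rows downward; lengths in m; the calibration is good to about 2 mm. A picture is of the moment at which its call begins: read the wrist's pose just before it. camera_info takes no time and is no camera call; for the wrist camera it gives the pose at the moment of the call.
- order.hand_in(): hands the job in, once; it reports no verdict.
The state is a dict: "time": time; "qpos": joint angles; "qvel": joint speeds; "joint_efforts": joint torques, N m; "tool_pos": TCP position; "tool_rot": TCP orientation; "contact_force": force on the tool from outside, world axes, zero at the start; "torque": the same for the moment, N m; "opening": finger opening in m.
Only numpy, scipy, OpenCV 4.12 (cv2) and the standard library are available. Lean on these libraries where they do the work, as an engineer would, in place of code of your own. Each camera call takes 0.05 s, during which the arm holds its last target.

## Working session

There is one attempt and no reset: what is moved stays moved. The work goes in short steps, Python scripts to look and compute and a tool call to move; the robot and the scene stay as the last step left them, time stands still between calls to the robot, and variables do not carry over. Pictures are saved under pics/ and viewed, and the job is handed in when it is done.

Besides the shell and the picture viewer there is one more tool, called after "Call:" by a JSON object that holds its "api" and its "payload". carry_out: Moves the arm, as the interface text tells. Its arguments: {"type":"object","properties":{"targets":{"type":"array","items":{"type":"array"}},"fingers":{"type":"number"},"grip_force":{"type":"number"}},"required":["targets"]}

```bash
mkdir -p pics
python3 - <<'E'
from cell import monitor, eyes
import cv2
print(monitor.observe())
for n in ["scene","top","wrist"]:
    im=eyes.read_camera(n); cv2.imwrite(f"pics/a_{n}.png",cv2.cvtColor(im,cv2.COLOR_RGB2BGR))
    i=eyes.camera_info(n); print(n,{k:v.tolist() if hasattr(v,'tolist') else v for k,v in i.items()})
E
```

```text
{'time': 0.0, 'qpos': array([ 1.06700186e+00,  3.42733868e-01,  1.52502482e+00,  3.44886163e-05,
        1.27539050e+00, -1.46043030e-01]), 'qvel': array([-0.00161652,  0.00010713,  0.00117672,  0.00150649, -0.00086806,
       -0.00022243]), 'joint_efforts': array([ 2.74539962e-04, -4.31253433e+01, -2.44212574e+01,  7.18394620e-02,
        5.61128114e-02, -1.38628261e-04]), 'tool_pos': array([0.18363042, 0.4914037 , 0.22603646]), 'tool_rot': array([-3.14005749e+00, -2.59141967e-04,  2.78383096e+00]), 'contact_force': array([ 0.48963063, -0.848798  , -0.76425099]), 'torque': array([ 0.01857437, -0.00660163,  0.05034687]), 'opening': 0.09197299296552891}
scene {'K': [[490.3083117354476, 0.0, 256.55416978101186], [0.0, 490.3083117354476, 188.36432785512602], [0.0, 0.0, 1.0]], 'dist': [0.024598859433774146, 0.0, 0.0, 0.0, 0.0], 'rvec': [1.4202150638300715, 2.4040666488984943, -0.6475489273880594], 'tvec': [0.29633045749904235, -0.3768733803447947, 1.3978928449488277]}
top {'K': [[454.1702506982857, 0.0, 256.5319735111914], [0.0, 454.1702506982857, 194.51558272084532], [0.0, 0.0, 1.0]], 'dist': [-0.07277467824141612, 0.0, 0.0, 0.0, 0.0], 'rvec': [2.139360603086592, -2.1844134273937326, 0.10559512836056123], 'tvec': [0.022881416341334306, 0.5937623457337191, 0.9882196778589344]}
wrist {'K': [[314.711223229388, 0.0, 255.6798563330528], [0.0, 314.711223229388, 185.0405105880463], [0.0, 0.0, 1.0]], 'dist': [-0.043753421216896966, 0.0, 0.0, 0.0, 0.0], 'rvec': [-2.3647266280967076, -1.6401873762816062, -0.25223078534101223], 'tvec': [-0.5245145545875851, -0.037550071106374865, 0.39167836439395154]}
```

View pics/a_scene.png

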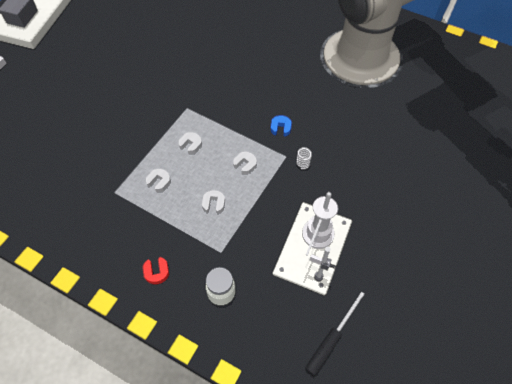

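View pics/a_top.png

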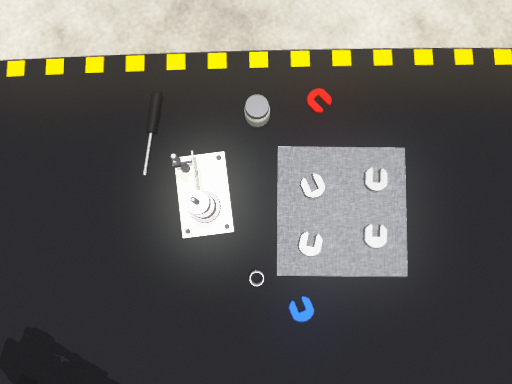

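View pics/a_wrist.png

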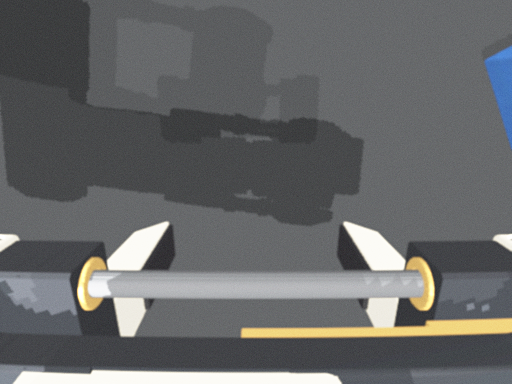

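```bash
cat > h.py <<'E'
from cell import monitor, eyes, order
import cv2, numpy as np
def cam(n):
    i=eyes.camera_info(n); R,_=cv2.Rodrigues(np.array(i["rvec"],float)); return np.array(i["K"]),np.array(i["dist"]),R,np.array(i["tvec"],float).ravel()
def ray(c,p):
    K,D,R,t=c
    u=cv2.undistortPoints(np.array([[p]],float),K,D)[0,0]
    d=R.T@np.array([u[0],u[1],1]); return -R.T@t, d/np.linalg.norm(d)
def plane(c,p,z):
    o,d=ray(c,p); return o+d*(z-o[2])/d[2]
def tri(cs,ps):
    A=np.zeros((3,3));b=np.zeros(3);rs=[ray(c,p) for c,p in zip(cs,ps)]
    for o,d in rs:
        M=np.eye(3)-np.outer(d,d);A+=M;b+=M@o
    x=np.linalg.solve(A,b); return x,[np.linalg.norm(np.cross(x-o,d)) for o,d in rs]
def proj(c,X):
    K,D,R,t=c
    return cv2.projectPoints(np.atleast_2d(np.array(X,float)),cv2.Rodrigues(R)[0],t,K,D)[0][:,0]
def snap(n,f=None):
    im=cv2.cvtColor(eyes.read_camera(n),cv2.COLOR_RGB2BGR)
    if f: cv2.imwrite(f"pics/{f}.png",im)
    return im
E
python3 - <<'E'
import cv2
t=cv2.imread("pics/a_top.png");s=cv2.imread("pics/a_scene.png")
cv2.imwrite("pics/c1.png",cv2.resize(t[135:285,270:420],None,fx=4,fy=4,interpolation=cv2.INTER_CUBIC))
cv2.imwrite("pics/c2.png",cv2.resize(t[140:245,145:245],None,fx=5.5,fy=5.5,interpolation=cv2.INTER_CUBIC))
cv2.imwrite("pics/c3.png",cv2.resize(s[185:300,265:365],None,fx=5.2,fy=5.2,interpolation=cv2.INTER_CUBIC))
cv2.imwrite("pics/c4.png",cv2.resize(s[120:220,140:265],None,fx=5,fy=5,interpolation=cv2.INTER_CUBIC))
E
```

```text
(no output)
```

View pics/c1.png

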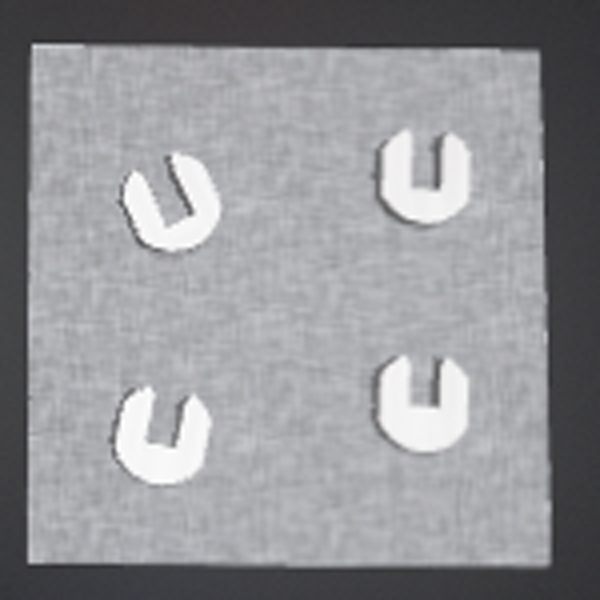

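View pics/c2.png

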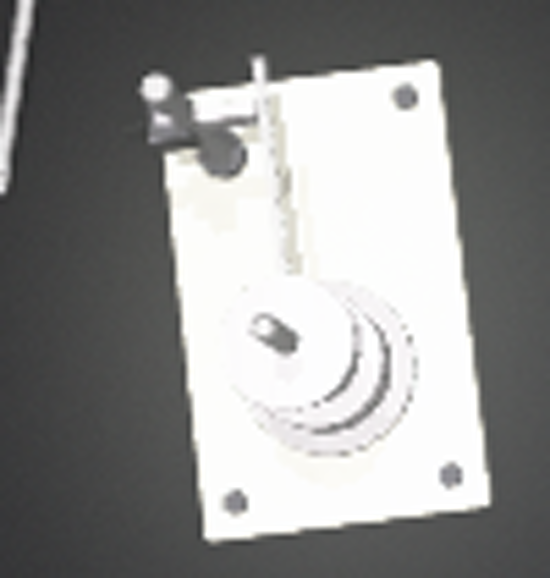

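View pics/c3.png

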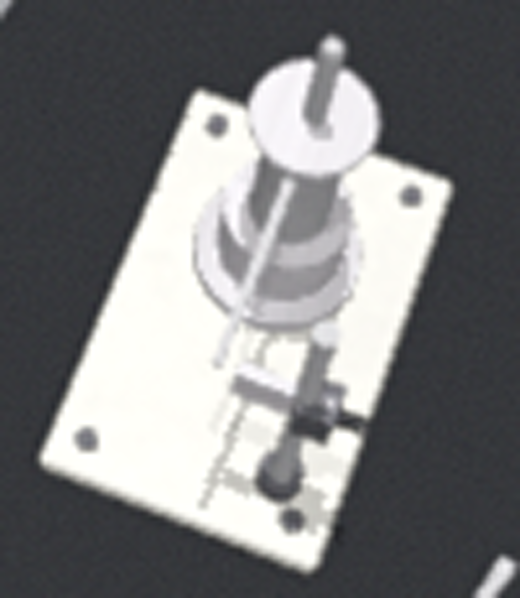

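View pics/c4.png

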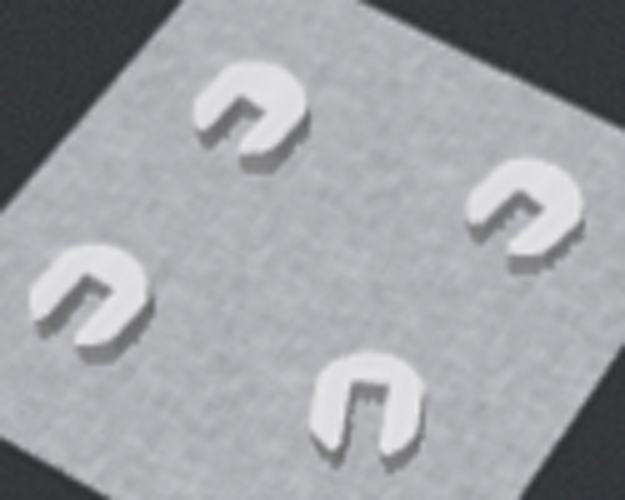

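Run:
```python
from h import *
ct,cs,cw=cam("top"),cam("scene"),cam("wrist")
print("campos",[(-c[2].T@c[3]).round(3) for c in (ct,cs,cw)])
print("wrist R rows(cam axes in world)",cw[2].round(3))
t=cv2.imread("pics/a_top.png");s=cv2.imread("pics/a_scene.png")
def blobs(im,box):
    x0,y0,x1,y1=box; g=cv2.cvtColor(im[y0:y1,x0:x1],cv2.COLOR_BGR2GRAY)
    n,l,st,c=cv2.connectedComponentsWithStats((g>205).astype(np.uint8)); return [(c[i]+[x0,y0],st[i,4]) for i in range(1,n) if st[i,4]>100]
print(blobs(t,(278,148,406,275)));print(blobs(s,(130,120,270,225)))
for p,a in blobs(t,(278,148,406,275)): print(plane(ct,p,.02).round(3),a)
for p,a in blobs(s,(130,120,270,225)): print(plane(cs,p,.02).round(3),a)
f=lambda p,o,k:(p[0]/k+o[0],p[1]/k+o[1])
T=lambda x,y:f((x,y),(145,140),5.5);S=lambda x,y:f((x,y),(265,185),5.2)
for n,a,b in [("stemtop",T(260,323),S(333,44)),("stembase",T(290,345),S(322,130)),("pan c",T(292,345),S(315,115)),("ptr tip",T(259,60),S(219,364)),("plate inner end",T(255,117),S(240,382)),("post top",T(155,85),S(327,333))]:
    x,r=tri([ct,cs],[a,b]); print(n,x.round(4),np.round(r,4))
```

```text
campos [array([0.485, 0.002, 1.046]), array([1.052, 0.229, 1.012]), array([0.107, 0.521, 0.384])]
wrist R rows(cam axes in world) [[ 0.351  0.937 -0.001]
 [ 0.893 -0.334  0.302]
 [ 0.283 -0.107 -0.953]]
[(array([376.26332288, 179.67711599]), np.int32(319)), (array([313.38658147, 186.36102236]), np.int32(313)), (array([375.43093923, 236.69060773]), np.int32(362)), (array([310.09169054, 244.97421203]), np.int32(349))]
[(array([190.53363229, 139.46636771]), np.int32(223)), (array([245.80530973, 159.67256637]), np.int32(226)), (array([158.20661157, 177.15702479]), np.int32(242)), (array([212.96385542, 198.98393574]), np.int32(249))]
[ 0.624 -0.264  0.02 ] 319
[ 0.611 -0.119  0.02 ] 313
[ 0.494 -0.256  0.02 ] 362
[ 0.479 -0.107  0.02 ] 349
[ 0.493 -0.255  0.02 ] 223
[ 0.479 -0.105  0.02 ] 226
[ 0.623 -0.262  0.02 ] 242
[ 0.611 -0.118  0.02 ] 249
stemtop [0.5709 0.1313 0.1951] [0.0007 0.0007]
stembase [0.5687 0.133  0.1255] [0.0032 0.0032]
pan c [0.5683 0.1299 0.1343] [0.002 0.002]
ptr tip [0.677  0.1423 0.1261] [0.0013 0.0013]
plate inner end [0.6628 0.1494 0.0866] [0.0008 0.0008]
post top [0.6616 0.1747 0.1603] [0.0011 0.0011]
```

```bash
cat >> h.py <<'E'
from scipy.spatial.transform import Rotation as Rot
def delta(target,yaw=None,pr=True):
    s=monitor.observe(); M=Rot.from_euler('xyz',s["tool_rot"]).as_matrix()
    d=M.T@(np.array(target)-s["tool_pos"]); tw=0
    if yaw is not None: tw=-((yaw-s["tool_rot"][2]+np.pi)%(2*np.pi)-np.pi)
    if pr: print("t",round(s["time"],2),"pos",s["tool_pos"].round(4),"rot",s["tool_rot"].round(4),"F",np.round(s["contact_force"],2),"op",round(s["opening"],4)); print("delta tool",d.round(4),"twist",round(tw,4),"rows>=",max(np.linalg.norm(d)/.0625,abs(tw)/.187).round(2))
    return d,tw
E
python3 - <<'E'
from h import *
delta([0.47,-0.11,0.2],np.pi)
ct=cam("top"); print("coil",plane(ct,(257,278),.025),"jar",plane(ct,(257,105),.07),"blue",plane(ct,(301,309),.016))
fs=[]
E
```

```text
t 0.15 pos [0.1837 0.4915 0.2262] rot [-3.1404e+00 -2.0000e-04  2.7838e+00] F [-0.54  0.74  0.38] op 0.0916
delta tool [-0.4788 -0.4631  0.0267] twist -0.3578 rows>= 10.67
coil [0.40822141 0.01330552 0.025     ] jar [0.78933866 0.00510866 0.07      ] blue [ 0.33691232 -0.08332948  0.016     ]
```

Call:
{"api": "carry_out", "payload": {"targets": [[[-0.043, -0.0415, 0], 0], [[-0.043, -0.0415, 0], 0], [[-0.043, -0.0415, 0], 0], [[-0.043, -0.0415, 0], 0], [[-0.043, -0.0415, 0], 0], [[-0.043, -0.0415, 0], 0], [[-0.043, -0.0415, 0], 0], [[-0.043, -0.0415, 0], 0], [[-0.043, -0.0415, 0], 0], [[-0.043, -0.0415, 0], 0]], "fingers": 0}}

```text
time: 1.4
tool_pos: [0.448, -0.0607, 0.2258]
tool_rot: [3.141, 0.002, 2.792]
contact_force: [1.7, 0.7, -0.3]
opening: 0.0923
```

Run:
```python
from h import *
delta([0.47,-0.11,0.2],np.pi)
```

```text
t 1.4 pos [ 0.448  -0.0607  0.2258] rot [3.1413e+00 2.3000e-03 2.7917e+00] F [ 1.71  0.75 -0.27] op 0.0923
delta tool [-0.0375 -0.0387  0.0259] twist -0.3499 rows>= 1.87
```

Call:
{"api": "carry_out", "payload": {"targets": [[[-0.025, -0.027, 0.02], -0.175], [[-0.011, -0.014, 0.006], -0.175], [[0, 0, 0], 0]]}}

```text
time: 1.78
tool_pos: [0.472, -0.1162, 0.1982]
tool_rot: [-3.141, 0.002, -3.14]
contact_force: [0.1, 0.8, 0.8]
opening: 0.0919
```

Run:
```python
from h import *
delta([0.47,-0.11,0.2],np.pi)
cw=cam("wrist"); snap("wrist","w1")
delta([0.47,-0.11,0.2],np.pi)
np.savez("w1.npz",R=cw[2],t=cw[3])
```

```text
t 1.77 pos [ 0.472  -0.1162  0.1982] rot [-3.1411e+00  1.6000e-03 -3.1396e+00] F [0.11 0.84 0.82] op 0.0919
delta tool [ 0.002   0.0062 -0.0018] twist 0.002 rows>= 0.11
t 1.82 pos [ 0.4717 -0.1155  0.1984] rot [-3.1413e+00  1.5000e-03 -3.1407e+00] F [-0.43  0.28 -0.81] op 0.0912
delta tool [ 0.0017  0.0055 -0.0017] twist 0.0008 rows>= 0.1
```

View pics/w1.png

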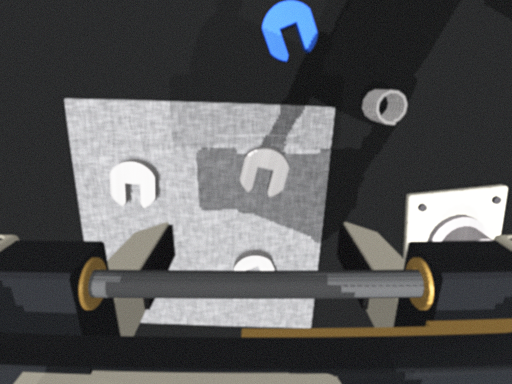

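Run:
```python
import cv2
t=cv2.imread("pics/w1.png")
a=cv2.resize(t[140:210,230:300],None,fx=8,fy=8,interpolation=cv2.INTER_CUBIC)
b=cv2.resize(t[150:220,100:170],None,fx=3.4,fy=3.4,interpolation=cv2.INTER_CUBIC)
cv2.imwrite("pics/w1a.png",a);cv2.imwrite("pics/w1b.png",cv2.resize(t[150:220,100:170],None,fx=8,fy=8,interpolation=cv2.INTER_CUBIC))
```

```text
(no output)
```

View pics/w1a.png

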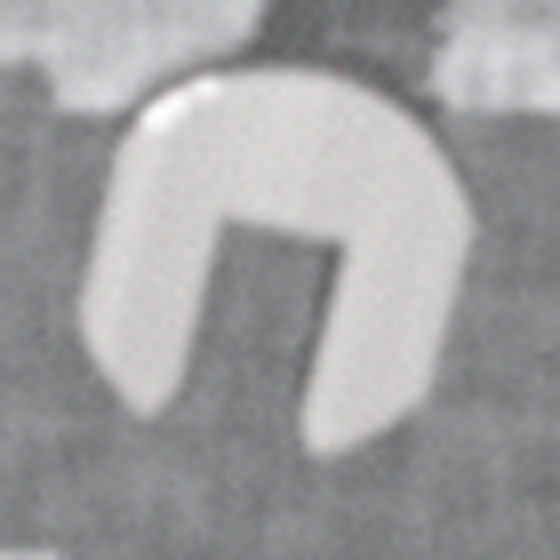

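View pics/w1b.png

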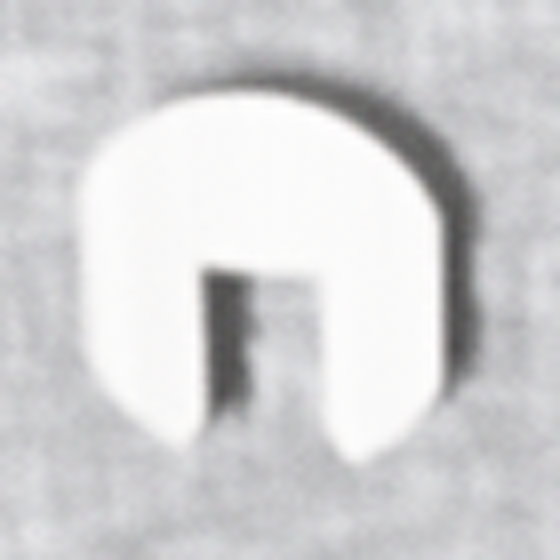

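```bash
cat >> h.py <<'E'
from scipy.optimize import minimize
def outline(x,y,yaw,d,z):
    a1=np.arcsin(25/28); a0=np.arcsin(9/28)
    u=[np.array([28*np.cos(a),28*np.sin(a)]) for a in np.linspace(a0,a1,8)]
    b=[np.array([28*np.cos(a),28*np.sin(a)]) for a in np.linspace(np.pi-a1,np.pi+a1,20)]
    l=[p*[1,-1] for p in u[::-1]]
    P=np.array([[-d*1e3,9]]+u+b+l+[[-d*1e3,-9]])/1e3
    c,s=np.cos(yaw),np.sin(yaw); P=P@np.array([[c,s],[-s,c]])+[x,y]
    return np.c_[P,np.full(len(P),z)]
def fit(im,c,seed,tol,init,freez=False,z=0.02,half=40):
    K=6
    u,v=map(int,seed); x0,y0=u-half,v-half
    x0=max(x0,0);y0=max(y0,0)
    cr=cv2.resize(im[y0:v+half,x0:u+half],None,fx=K,fy=K,interpolation=cv2.INTER_CUBIC)
    m=np.zeros((cr.shape[0]+2,cr.shape[1]+2),np.uint8)
    cv2.floodFill(cr.copy(),m,(int((u-x0)*K),int((v-y0)*K)),0,(tol,)*3,(tol,)*3,8|(255<<8)|cv2.FLOODFILL_FIXED_RANGE|cv2.FLOODFILL_MASK_ONLY)
    m=(m[1:-1,1:-1]>0)
    def render(p):
        q=proj(c,outline(p[0],p[1],p[2],p[3],p[4] if freez else z)); q=((q-[x0,y0]+.5)*K-.5)
        r=np.zeros(m.shape,np.uint8); cv2.fillPoly(r,[np.round(q*16).astype(np.int32)],1,shift=4); return r>0
    def cost(p):
        r=render(p); return 1-(r&m).sum()/max((r|m).sum(),1)
    p0=list(init)+([z] if freez else []); n=len(p0)
    sim=np.array([p0]+[np.array(p0)+np.eye(n)[i]*[.006,.006,.15,.004,.01][i] for i in range(n)])
    best=minimize(cost,p0,method="Nelder-Mead",options=dict(initial_simplex=sim,maxiter=800,xatol=1e-5,fatol=1e-5))
    r=render(best.x); dbg=cr.copy(); cs,_=cv2.findContours(r.astype(np.uint8),cv2.RETR_EXTERNAL,cv2.CHAIN_APPROX_NONE); cv2.drawContours(dbg,cs,-1,(0,0,255),1)
    cs,_=cv2.findContours(m.astype(np.uint8),cv2.RETR_EXTERNAL,cv2.CHAIN_APPROX_NONE); cv2.drawContours(dbg,cs,-1,(0,255,0),1)
    return best.x,best.fun,dbg
E
python3 - <<'E'
from h import *
c=cam("wrist"); w=np.load("w1.npz"); c=(c[0],c[1],w["R"],w["t"]); im=cv2.imread("pics/w1.png")
print(plane(c,(265,172),.02),plane(c,(134,184),.02))
D=[]
for seed,init,tol in [((265,158),(.477,-.107,-.15,.006),35),((134,170),(.492,-.256,0,.006),35)]:
    for fz in (False,True):
        p,f,d=fit(im,c,seed,tol,init,fz); print(p.round(4),round(f,4))
    D.append(d)
cv2.imwrite("pics/f1.png",cv2.resize(np.hstack(D),None,fx=.8,fy=.8))
E
```

```text
[ 0.48139267 -0.10583707  0.02      ] [ 0.49555717 -0.25321004  0.02      ]
[ 0.4828 -0.1073 -0.2149  0.0061] 0.0613
[ 0.4835 -0.1072 -0.2053  0.0066  0.0176] 0.0551
[ 0.4976 -0.2559 -0.1049  0.0028] 0.0767
[ 0.4955 -0.253  -0.0851  0.0027  0.0273] 0.0523
```

View pics/f1.png

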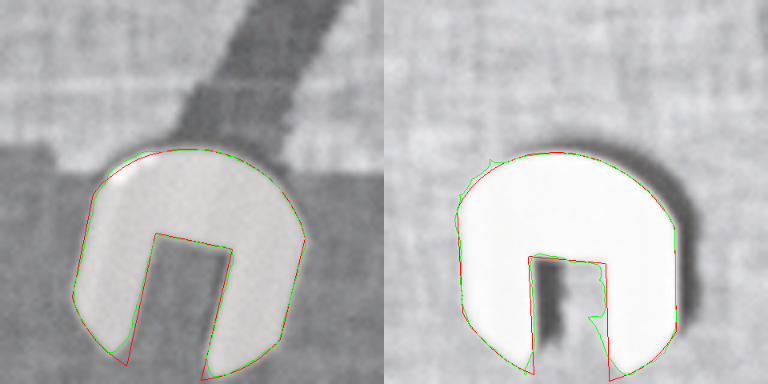

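Run:
```python
from h import *
delta([0.483,-0.1073,0.2],np.pi-.21)
```

```text
t 1.82 pos [ 0.4717 -0.1155  0.1984] rot [-3.1413e+00  1.5000e-03 -3.1407e+00] F [-0.43  0.28 -0.81] op 0.0912
delta tool [-0.0114  0.0082 -0.0016] twist 0.2108 rows>= 1.13
```

Call:
{"api": "carry_out", "payload": {"targets": [[[-0.0114, 0.0082, 0.04], 0.11], [[0, 0, 0.05], 0.1], [[0, 0, 0.05], 0], [[0, 0, 0.02], 0], [[0, 0, 0.0], 0]]}}

```text
time: 2.45
tool_pos: [0.4842, -0.102, 0.0379]
tool_rot: [3.141, 0.007, 2.911]
contact_force: [-0.1, 0.2, -0.1]
opening: 0.0921
```

Run:
```python
from h import *
delta([0.483,-0.1073,0.006],np.pi-.21)
```

```text
t 2.45 pos [ 0.4842 -0.102   0.0379] rot [3.1413 0.0068 2.9115] F [-0.06  0.19 -0.12] op 0.0921
delta tool [ 0.0002 -0.0054  0.0319] twist -0.0201 rows>= 0.52
```

Call:
{"api": "carry_out", "payload": {"targets": [[[0, -0.0054, 0.015], -0.02], [[0, 0, 0.014], 0], [[0, 0, 0.002], 0], [[0, 0, 0], 0]]}}

```text
time: 2.95
tool_pos: [0.4848, -0.1075, 0.0078]
tool_rot: [-3.141, 0.012, 2.931]
contact_force: [0.5, -0.2, 0.4]
opening: 0.0916
```

Run:
```python
from h import *
delta([0.483,-0.1073,0.006],np.pi-.21)
snap("wrist","w2")
```

```text
t 2.95 pos [ 0.4848 -0.1075  0.0078] rot [-3.1411  0.0118  2.9309] F [ 0.46 -0.16  0.41] op 0.0916
delta tool [ 0.0018 -0.0002  0.0018] twist -0.0007 rows>= 0.04
```

View pics/w2.png

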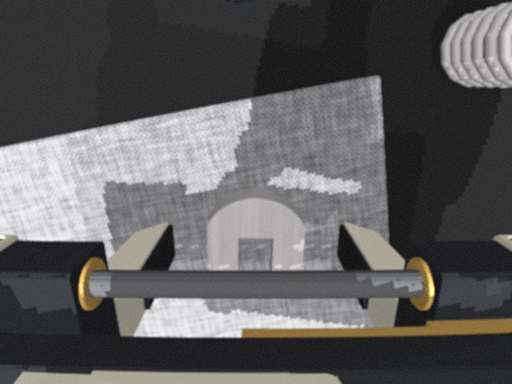

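Call:
{"api": "carry_out", "payload": {"targets": [[[0.0018, 0, 0.0012], 0], [[0, 0, 0], 0], [[0, 0, 0], 0], [[0, 0, 0], 0], [[0, 0, 0], 0]], "fingers": 1, "grip_force": 20}}

```text
time: 3.62
tool_pos: [0.4835, -0.1073, 0.0075]
tool_rot: [-3.141, 0.014, 2.931]
contact_force: [0.4, 0.3, 0.0]
opening: 0.05
```

Call:
{"api": "carry_out", "payload": {"targets": [[[0, 0, -0.02], 0], [[0, 0, -0.05], 0], [[0, 0, -0.05], 0], [[0, 0, -0.03], -0.1], [[0, -0.03, 0], -0.1], [[0, 0, 0], 0]]}}

```text
time: 4.38
tool_pos: [0.477, -0.1365, 0.1609]
tool_rot: [-3.139, 0.009, 3.137]
contact_force: [-0.3, -0.8, -1.7]
opening: 0.0496
```

Run:
```python
from h import *
delta([0.505,0.131,0.15],np.pi)
```

```text
t 4.38 pos [ 0.477  -0.1365  0.1609] rot [-3.1393  0.0094  3.1375] F [-0.33 -0.76 -1.73] op 0.0496
delta tool [-0.0268  0.2676  0.0106] twist -0.0041 rows>= 4.31
```

Call:
{"api": "carry_out", "payload": {"targets": [[[-0.0054, 0.04, 0], 0], [[-0.0054, 0.055, 0], 0], [[-0.0054, 0.055, 0.003], 0], [[-0.0054, 0.055, 0.003], 0], [[-0.003, 0.035, 0.002], 0], [[0, 0.01, 0], 0], [[0, 0, 0], 0]]}}

```text
time: 5.25
tool_pos: [0.5014, 0.1226, 0.1491]
tool_rot: [-3.141, 0.002, 3.127]
contact_force: [-0.3, -0.0, -0.9]
opening: 0.05
```

Run:
```python
from h import *
delta([0.505,0.131,0.15],np.pi)
c=cam("wrist");snap("wrist","w3");np.savez("w3.npz",R=c[2],t=c[3]);snap("scene","s3");snap("top","t3");delta([0.505,0.131,0.15],np.pi)
t=cv2.imread("pics/s3.png"); cv2.imwrite("pics/s3c.png",cv2.resize(t[160:300,240:380],None,fx=4.2,fy=4.2,interpolation=cv2.INTER_CUBIC))
t=cv2.imread("pics/t3.png"); cv2.imwrite("pics/t3c.png",cv2.resize(t[130:280,140:290],None,fx=4,fy=4,interpolation=cv2.INTER_CUBIC))
```

```text
t 5.25 pos [0.5014 0.1226 0.1491] rot [-3.1407e+00  2.3000e-03  3.1273e+00] F [-0.33 -0.04 -0.94] op 0.05
delta tool [-0.0035  0.0085 -0.0009] twist -0.0143 rows>= 0.15
t 5.4 pos [0.5018 0.1212 0.1494] rot [-3.1407e+00  3.0000e-03  3.1251e+00] F [-0.06 -0.33 -1.86] op 0.0496
delta tool [-0.003   0.0099 -0.0006] twist -0.0165 rows>= 0.17
```

View pics/w3.png

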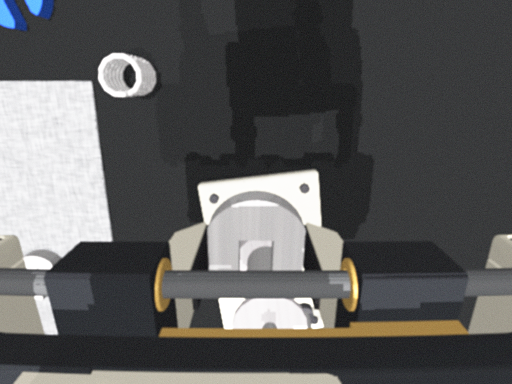

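View pics/s3c.png

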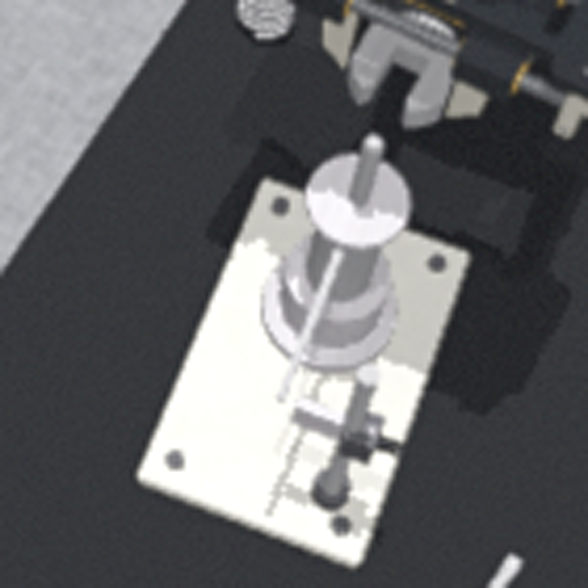

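View pics/t3c.png

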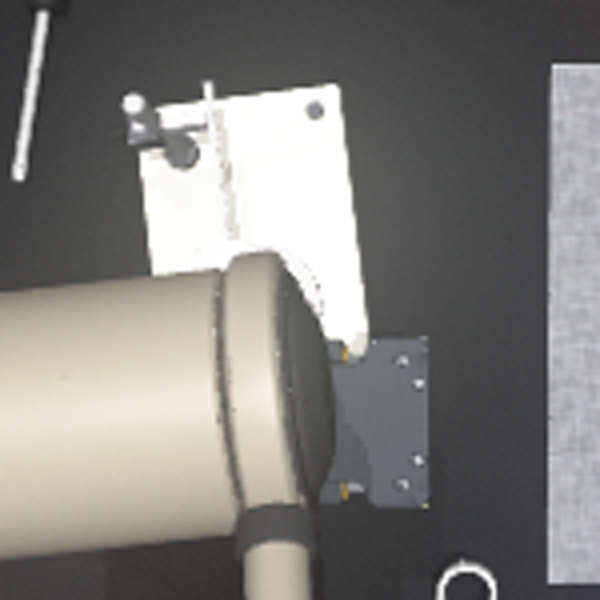

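```bash
python3 - <<'E'
from h import *
ct,cs=cam("top"),cam("scene")
f=lambda p,o,k:(p[0]/k+o[0],p[1]/k+o[1])
T=lambda x,y:f((x,y),(145,140),5.5);S=lambda x,y:f((x,y),(265,185),5.2);S3=lambda x,y:f((x,y),(240,160),4.2)
print("pan",plane(ct,T(292,344),.14),plane(cs,S(314.5,116),.14),plane(cs,S3(358,201),.14))
print("stem",plane(ct,T(260,322),.194),plane(cs,S(334,46),.194),plane(cs,S3(374,145),.194))
print("ptr",plane(ct,T(259,60),.13),plane(cs,S(219,364),.13))
# weight slot in scene image expectation
s=monitor.observe()['tool_pos']; z=s[2]-.0035+.016
print("slot end", plane(cs,S3(385,72),z), plane(cs,S3(418,72),z), "tips",plane(cs,S3(372,112),z),plane(cs,S3(410,125),z))
cw=cam("wrist");w=np.load("w3.npz");cw=(cw[0],cw[1],w["R"],w["t"])
print("wrist slot", plane(cw,(239,240),z),plane(cw,(271,240),z), "pan axis x~",plane(cw,(270,297),.14))
E
python3 -c "
import cv2
t=cv2.imread('pics/w3.png');cv2.imwrite('pics/w3c.png',cv2.resize(t[180:335,180:345],None,fx=4.5,fy=3.8,interpolation=cv2.INTER_CUBIC))"
```

```text
pan [0.5687893  0.12726557 0.14      ] [0.57110211 0.13239223 0.14      ] [0.57248515 0.13248932 0.14      ]
stem [0.57162656 0.13079708 0.194     ] [0.57063732 0.13242241 0.194     ] [0.57217904 0.13273698 0.194     ]
ptr [0.67661585 0.14042088 0.13      ] [0.67807024 0.1438834  0.13      ]
slot end [0.5134385  0.11667549 0.16186054] [0.50566308 0.13069848 0.16186054] tips [0.53711642 0.12053387 0.16186054] [0.5348977  0.13944139 0.16186054]
wrist slot [0.49450357 0.11428076 0.16186054] [0.4947348  0.13067667 0.16186054] pan axis x~ [0.54638293 0.13109008 0.14      ]
```

View pics/w3c.png

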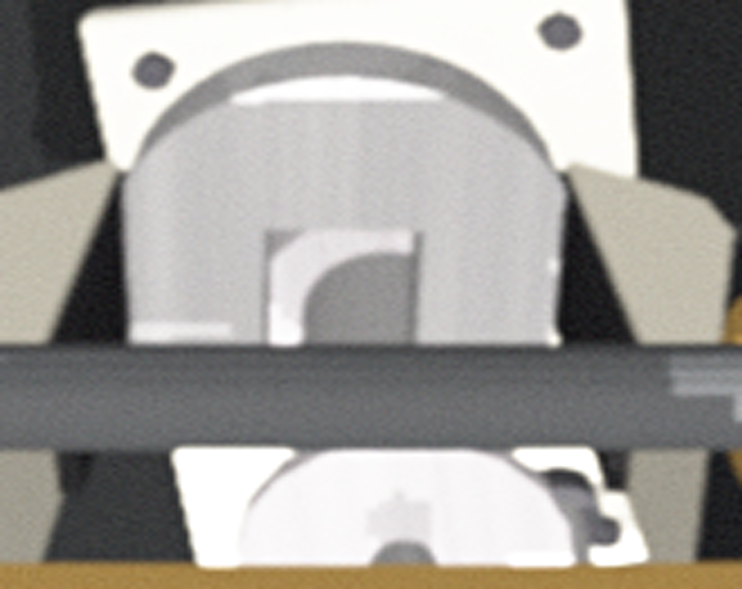

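Run:
```python
from h import *
cw=cam("wrist");w=np.load("w3.npz");cw=(cw[0],cw[1],w["R"],w["t"])
print(plane(cw,(270.3,326),.14),plane(cw,(269.8,328),.15))
```

```text
[0.56922604 0.13130198 0.14      ] [0.56173911 0.13056142 0.15      ]
```

Call:
{"api": "carry_out", "payload": {"targets": [[[-0.003, 0.009, 0.001], -0.016], [[0, 0.001, 0.001], 0], [[0, 0, 0], 0]]}}

```text
time: 5.78
tool_pos: [0.5056, 0.1297, 0.1474]
tool_rot: [-3.14, 0.003, 3.139]
contact_force: [0.5, -0.3, -1.8]
opening: 0.0499
```

Run:
```python
from h import *
delta([0.555,0.1315,0.1465],np.pi)
```

```text
t 5.78 pos [0.5056 0.1297 0.1474] rot [-3.1405  0.0034  3.1386] F [ 0.48 -0.34 -1.76] op 0.0499
delta tool [-0.0494  0.002   0.0011] twist -0.003 rows>= 0.79
```

Call:
{"api": "carry_out", "payload": {"targets": [[[-0.015, 0.001, 0.0005], 0], [[-0.018, 0.001, 0.0005], 0], [[-0.008, 0, 0], 0], [[-0.001, 0, 0], 0], [[0, 0, 0], 0]], "grip_force": 12}}

```text
time: 6.4
tool_pos: [0.5477, 0.1308, 0.1463]
tool_rot: [-3.14, 0.002, 3.138]
contact_force: [0.7, 0.8, -1.6]
opening: 0.05
```

Run:
```python
from h import *
delta([0.57,0.1315,0.1465],np.pi)
snap("wrist","w4");snap("scene","s4")
delta([0.57,0.1315,0.1465],np.pi)
t=cv2.imread("pics/s4.png");w=cv2.imread("pics/w4.png")
cv2.imwrite("pics/j4.png",np.hstack([cv2.resize(t[160:240,290:370],(390,390),interpolation=cv2.INTER_CUBIC),cv2.resize(w[190:330,190:330],(390,390),interpolation=cv2.INTER_CUBIC)]))
```

```text
t 6.4 pos [0.5477 0.1308 0.1463] rot [-3.1401e+00  1.6000e-03  3.1377e+00] F [ 0.69  0.77 -1.58] op 0.05
delta tool [-0.0223  0.0008 -0.0001] twist -0.0039 rows>= 0.36
t 6.5 pos [0.5477 0.1308 0.1464] rot [-3.1401e+00  1.8000e-03  3.1378e+00] F [-0.12  0.12 -2.2 ] op 0.0498
delta tool [-0.0223  0.0008 -0.    ] twist -0.0038 rows>= 0.36
```

View pics/j4.png

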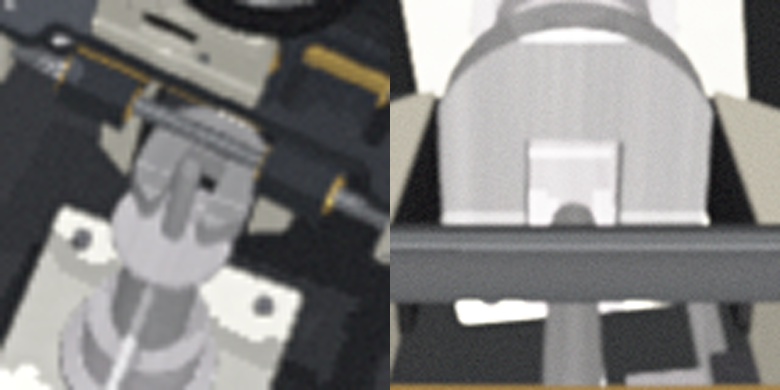

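Call:
{"api": "carry_out", "payload": {"targets": [[[-0.012, 0.0005, 0], 0], [[-0.006, 0, 0], 0], [[0, 0, 0], 0]]}}

```text
time: 6.88
tool_pos: [0.5669, 0.1313, 0.1468]
tool_rot: [-3.14, 0.002, 3.138]
contact_force: [0.2, 0.7, -0.8]
opening: 0.0499
```

Call:
{"api": "carry_out", "payload": {"targets": [[[-0.002, 0, 0], 0], [[-0.001, 0, 0], 0]]}}

```text
time: 7.12
tool_pos: [0.5698, 0.1313, 0.1466]
tool_rot: [-3.14, 0.002, 3.138]
contact_force: [-0.4, 0.2, -1.9]
opening: 0.05
```

Call:
{"api": "carry_out", "payload": {"targets": [[[-0.001, 0, 0], 0]]}}

```text
time: 7.25
tool_pos: [0.5708, 0.1313, 0.1466]
tool_rot: [-3.14, 0.002, 3.138]
contact_force: [0.4, 1.4, -2.8]
opening: 0.0502
```

Call:
{"api": "carry_out", "payload": {"targets": [[[-0.001, 0, 0], 0]]}}

```text
time: 7.38
tool_pos: [0.5718, 0.1314, 0.1466]
tool_rot: [-3.14, 0.002, 3.138]
contact_force: [0.0, 0.3, -1.8]
opening: 0.0499
```

Call:
{"api": "carry_out", "payload": {"targets": [[[-0.001, 0, 0], 0]]}}

```text
time: 7.5
tool_pos: [0.5723, 0.1313, 0.1465]
tool_rot: [-3.14, 0.0, 3.138]
contact_force: [-3.4, -0.5, -1.3]
opening: 0.0498
```

Call:
{"api": "carry_out", "payload": {"targets": [[[-0.0005, 0, 0], 0]]}}

```text
time: 7.62
tool_pos: [0.5722, 0.1313, 0.1462]
tool_rot: [-3.14, -0.001, 3.138]
contact_force: [-3.2, -0.4, -1.8]
opening: 0.05
```

Run:
```python
from h import *
delta([0.57,0.1315,0.1465],np.pi)
snap("wrist","w5");snap("scene","s5")
delta([0.57,0.1315,0.1465],np.pi)
t=cv2.imread("pics/s5.png");w=cv2.imread("pics/w5.png")
cv2.imwrite("pics/j5.png",np.hstack([cv2.resize(t[160:240,290:370],(390,390),interpolation=cv2.INTER_CUBIC),cv2.resize(w[190:330,190:330],(390,390),interpolation=cv2.INTER_CUBIC)]))
```

```text
t 7.62 pos [0.5722 0.1313 0.1462] rot [-3.1399e+00 -1.1000e-03  3.1380e+00] F [-3.22 -0.39 -1.84] op 0.05
delta tool [ 0.0022  0.0002 -0.0003] twist -0.0036 rows>= 0.04
t 7.72 pos [0.5723 0.1313 0.1462] rot [-3.1399e+00 -1.1000e-03  3.1381e+00] F [-3.66 -0.86 -1.88] op 0.0502
delta tool [ 0.0023  0.0001 -0.0003] twist -0.0035 rows>= 0.04
```

View pics/j5.png

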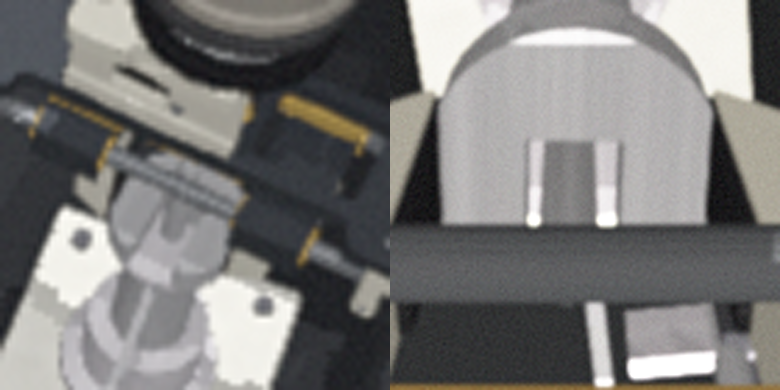

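Call:
{"api": "carry_out", "payload": {"targets": [[[0.0008, 0, 0.001], 0], [[0, 0, 0.002], 0], [[0, 0, 0.002], 0], [[0, 0, 0.002], 0], [[0, 0, 0.002], 0], [[0, 0, 0.002], 0], [[0, 0, 0.002], 0]]}}

```text
time: 8.6
tool_pos: [0.5722, 0.1314, 0.133]
tool_rot: [-3.14, 0.001, 3.138]
contact_force: [-1.1, -0.6, 0.1]
opening: 0.0499
```

```bash
cat >> h.py <<'E'
def forces(n=10):
    fs=[]
    for _ in range(n):
        eyes.read_camera("wrist"); s=monitor.observe(); fs.append(s["contact_force"])
    fs=np.array(fs); print("t",round(s["time"],2),"pos",s["tool_pos"].round(4),"F mean",fs.mean(0).round(2),"sem",(fs.std(0)/n**.5).round(2))
E
python3 - <<'E'
from h import *
forces(8)
E
```

```text
t 9.0 pos [0.5722 0.1314 0.1332] F mean [-1.45 -0.12 -0.11] sem [0.1  0.15 0.11]
```

Call:
{"api": "carry_out", "payload": {"targets": [[[0, 0, 0.0008], 0], [[0, 0, 0], 0]]}}

```text
time: 9.25
tool_pos: [0.5723, 0.1313, 0.1324]
tool_rot: [-3.14, 0.002, 3.138]
contact_force: [-1.9, -0.4, 0.2]
opening: 0.0498
```

Call:
{"api": "carry_out", "payload": {"targets": [[[0, 0, 0], 0], [[0, 0, 0], 0], [[0, 0, 0], 0], [[0, 0, 0], 0]], "fingers": 0.3}}

```text
time: 9.75
tool_pos: [0.5734, 0.1314, 0.133]
tool_rot: [-3.14, 0.004, 3.138]
contact_force: [-0.7, 0.9, -0.7]
opening: 0.0642
```

Run:
```python
from h import *
forces(6)
snap("wrist","w6");snap("scene","s6")
t=cv2.imread("pics/s6.png");w=cv2.imread("pics/w6.png")
cv2.imwrite("pics/j6.png",np.hstack([cv2.resize(t[180:290,270:370],(390,429),interpolation=cv2.INTER_CUBIC),cv2.resize(w[190:330,190:330],(390,429),interpolation=cv2.INTER_CUBIC)]))
```

```text
t 10.05 pos [0.5733 0.1314 0.1329] F mean [0.45 0.1  0.38] sem [0.16 0.22 0.12]
```

View pics/j6.png

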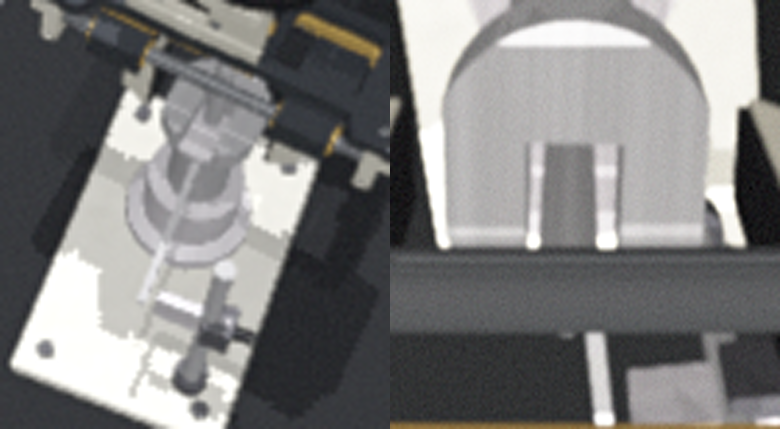

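Call:
{"api": "carry_out", "payload": {"targets": [[[0, 0, -0.01], 0], [[0, 0, -0.035], 0], [[0, 0, -0.04], 0], [[-0.005, -0.04, -0.0], -0.1], [[0, -0.058, 0], -0.1], [[0, -0.06, 0], -0.1], [[0, -0.055, 0], 0], [[0, 0, 0], 0]], "fingers": 0}}

```text
time: 11.15
tool_pos: [0.6144, -0.0827, 0.2275]
tool_rot: [-3.136, 0.01, -2.832]
contact_force: [-0.8, 1.2, 0.0]
opening: 0.0918
```

Run:
```python
from h import *
delta([0.6,-0.12,0.2],np.pi+.3)
snap("scene","s7"); t=cv2.imread("pics/s7.png")
cv2.imwrite("pics/s7c.png",cv2.resize(t[180:300,260:380],None,fx=5,fy=5,interpolation=cv2.INTER_CUBIC))
snap("wrist","w7")
```

```text
t 11.15 pos [ 0.6144 -0.0827  0.2275] rot [-3.1357  0.01   -2.8319] F [-0.76  1.24  0.02] op 0.0918
delta tool [ 0.0254 -0.031   0.0274] twist 0.0097 rows>= 0.78
```

View pics/s7c.png

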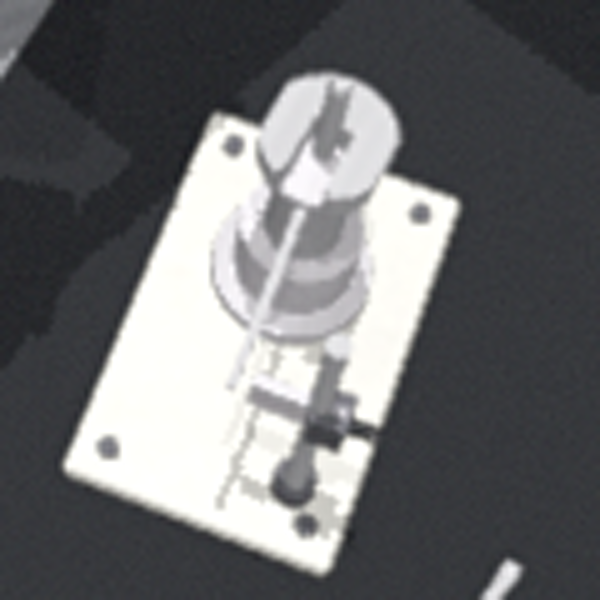

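View pics/w7.png

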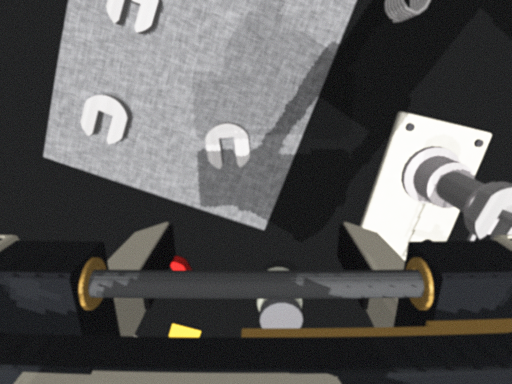

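Run:
```python
from h import *
c=cam("wrist"); im=cv2.imread("pics/w7.png")
print(plane(c,(228,147),.02))
for fz in (False,True):
    p,f,d=fit(im,c,(228,132),35,(.611,-.117,.3,.008),fz); print(p.round(4),round(f,4))
cv2.imwrite("pics/f7.png",d)
p,f,d=fit(im,c,(228,132),35,(.611,-.117,.3,.008)); delta([p[0],p[1],.2],np.pi+p[2])
```

```text
[ 0.61337137 -0.11409999  0.02      ]
[ 0.6142 -0.1153  0.4189  0.0119] 0.2882
[ 0.6158 -0.1162  0.4796  0.0107  0.007 ] 0.2706
t 11.25 pos [ 0.6138 -0.079   0.2275] rot [-3.1373  0.0098 -2.8285] F [-0.35  0.89 -0.8 ] op 0.0917
delta tool [ 0.011  -0.0345  0.0276] twist -0.1058 rows>= 0.73
```

View pics/f7.png

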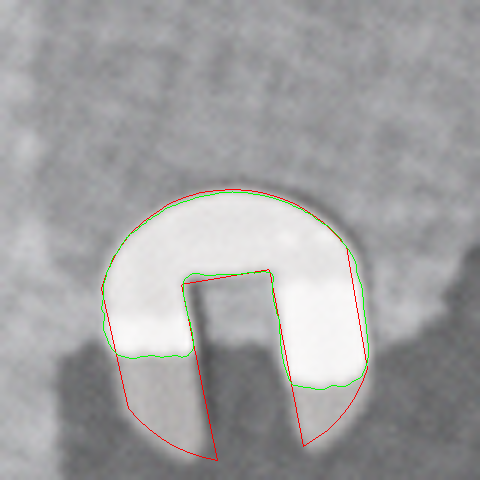

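Call:
{"api": "carry_out", "payload": {"targets": [[[0.012, -0.025, 0.015], -0.03], [[0.006, -0.012, 0.01], 0], [[0, 0, 0], 0]]}}

```text
time: 11.62
tool_pos: [0.6086, -0.1157, 0.2032]
tool_rot: [-3.138, 0.011, -2.794]
contact_force: [-0.7, 0.3, 0.1]
opening: 0.0915
```

Run:
```python
from h import *
c=cam("wrist"); im=snap("wrist","w8")
for tol in (25,35):
  for fz in (False,True):
    p,f,d=fit(im,c,proj(c,[.592,-.122,.02])[0],tol,(.613,-.117,.35,.008),fz); print(p.round(4),round(f,4))
cv2.imwrite("pics/f8.png",d)
p,f,d=fit(im,c,proj(c,[.592,-.122,.02])[0],35,(.613,-.117,.35,.008)); delta([p[0],p[1],.2],np.pi+p[2])
```

```text
[ 0.615  -0.1178  0.3153  0.0137] 0.7335
[ 0.6536 -0.1145  1.9712  0.0077 -0.194 ] 0.5516
[ 0.6147 -0.118   0.354   0.013 ] 0.7128
[ 0.6564 -0.1278  2.0343 -0.0373 -0.2608] 0.4776
t 11.68 pos [ 0.6089 -0.1154  0.2038] rot [-3.1375  0.0121 -2.7931] F [-0.05 -0.26  0.38] op 0.092
delta tool [-0.0045 -0.0044  0.0039] twist -0.0055 rows>= 0.12
```

View pics/f8.png

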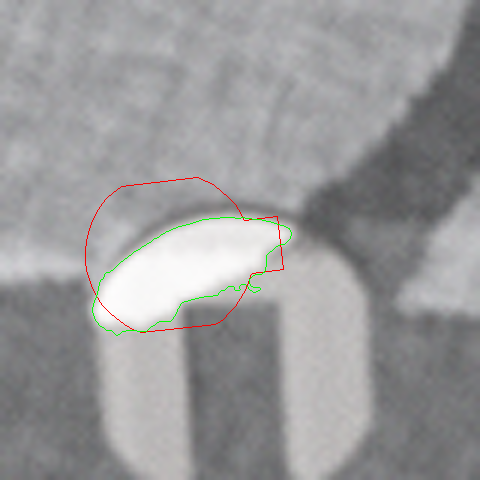

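```bash
python3 - <<'E'
import re
s=open("h.py").read()
s=s.replace("    m=(m[1:-1,1:-1]>0)\n","""    m=(m[1:-1,1:-1]>0)
    if tol>60:
        g=cv2.GaussianBlur(cv2.cvtColor(cr,cv2.COLOR_BGR2GRAY),(0,0),3)
        n,l=cv2.connectedComponents((g>tol).astype(np.uint8)); m=(l==l[int((v-y0)*K),int((u-x0)*K)])
""")
open("h.py","w").write(s)
E
python3 - <<'E'
from h import *
c=cam("wrist"); im=cv2.imread("pics/w8.png"); D=[]
for tol in (172,180,186):
    p,f,d=fit(im,c,proj(c,[.597,-.122,.02])[0],tol,(.613,-.117,.35,.008)); print(p.round(4),round(f,4)); D.append(d)
cv2.imwrite("pics/f8b.png",cv2.resize(np.hstack(D),None,fx=.55,fy=.55))
im=cv2.imread("pics/w8.png");q=[int(a) for a in proj(c,[.613,-.117,.02])[0]];print(q)
E
```

```text
[ 0.6144 -0.1171  0.4067  0.0117] 0.1967
[ 0.615  -0.1176  0.404   0.0124] 0.1855
[ 0.6151 -0.1178  0.4035  0.0126] 0.429
[253, 163]
```

View pics/f8b.png

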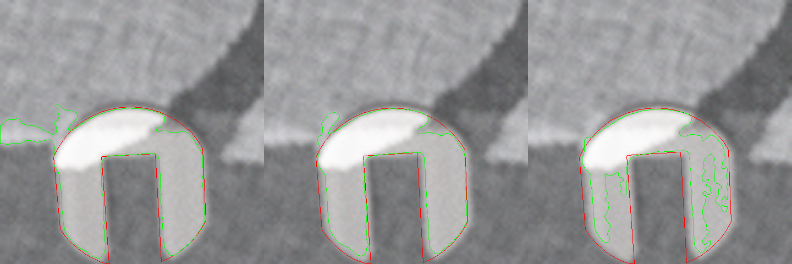

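Run:
```python
from h import *
delta([.6148,-.1174,.008],np.pi+.404)
```

```text
t 11.68 pos [ 0.6089 -0.1154  0.2038] rot [-3.1375  0.0121 -2.7931] F [-0.05 -0.26  0.38] op 0.092
delta tool [-0.0025 -0.0031  0.1958] twist -0.0555 rows>= 3.13
```

Call:
{"api": "carry_out", "payload": {"targets": [[[-0.0025, -0.0031, 0.04], -0.055], [[0, 0, 0.055], 0], [[0, 0, 0.045], 0], [[0, 0, 0.015], 0], [[0, 0, 0], 0]]}}

```text
time: 12.3
tool_pos: [0.6193, -0.1123, 0.0508]
tool_rot: [-3.132, 0.021, -2.732]
contact_force: [0.2, -0.4, 0.3]
opening: 0.0919
```

Run:
```python
from h import *
delta([.6148,-.1174,.008],np.pi+.404)
```

```text
t 12.3 pos [ 0.6193 -0.1123  0.0508] rot [-3.1316  0.0206 -2.7324] F [ 0.16 -0.43  0.3 ] op 0.0919
delta tool [ 0.007  -0.0025  0.0427] twist 0.0052 rows>= 0.69
```

Call:
{"api": "carry_out", "payload": {"targets": [[[0.007, -0.0025, 0.018], 0.005], [[0, 0, 0.018], 0], [[0, 0, 0.004], 0], [[0, 0, 0], 0]]}}

```text
time: 12.8
tool_pos: [0.6198, -0.1175, 0.0164]
tool_rot: [-3.124, 0.03, -2.736]
contact_force: [-0.3, 0.8, -0.1]
opening: 0.0918
```

Run:
```python
from h import *
delta([.6148,-.1174,.0075],np.pi+.404)
```

```text
t 12.8 pos [ 0.6198 -0.1175  0.0164] rot [-3.1243  0.0299 -2.7363] F [-0.26  0.8  -0.07] op 0.0918
delta tool [0.0048 0.0023 0.0088] twist 0.0013 rows>= 0.16
```

Run:
```python
from h import *
s=monitor.observe(); M=Rot.from_euler('xyz',s["tool_rot"]).as_matrix(); print(M[:,2], "down in tool axes",M.T@[0,0,-1], s["qpos"].round(3))
```

```text
[ 0.03427902 -0.00415412 -0.99940367] down in tool axes [0.02986909 0.01732471 0.99940367] [-0.312  0.734  1.479  0.008  0.895 -2.293]
```

Call:
{"api": "carry_out", "payload": {"targets": [[[0.0048, 0.0023, 0.008], 0], [[0, 0, 0.002], 0]]}}

```text
time: 13.05
tool_pos: [0.6153, -0.1174, 0.0069]
tool_rot: [-3.123, 0.031, -2.736]
contact_force: [0.4, -0.1, -0.2]
opening: 0.0914
```

Run:
```python
from h import *
delta([.6148,-.1174,.0075],np.pi+.404); snap("wrist","w9")
delta([.6148,-.1174,.0075],np.pi+.404)
```

```text
t 13.05 pos [ 0.6153 -0.1174  0.0069] rot [-3.123   0.0314 -2.7361] F [ 0.37 -0.08 -0.17] op 0.0914
delta tool [ 0.0005  0.0002 -0.0006] twist 0.0015 rows>= 0.01
t 13.1 pos [ 0.6158 -0.1175  0.007 ] rot [-3.1225  0.032  -2.7361] F [-0.09  0.74 -0.45] op 0.0916
delta tool [ 0.0008  0.0005 -0.0005] twist 0.0015 rows>= 0.02
```

View pics/w9.png

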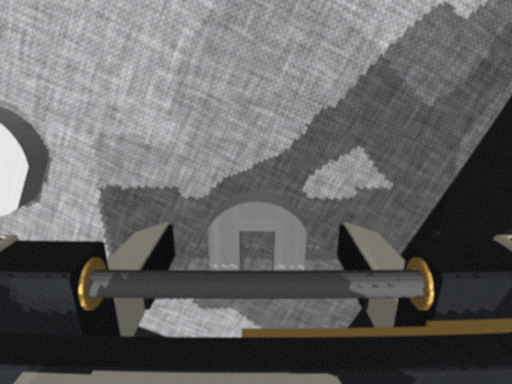

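Call:
{"api": "carry_out", "payload": {"targets": [[[0.0005, 0, 0], 0], [[0, 0, 0], 0], [[0, 0, 0], 0], [[0, 0, 0], 0], [[0, 0, 0], 0]], "fingers": 1, "grip_force": 20}}

```text
time: 13.72
tool_pos: [0.6156, -0.1178, 0.0075]
tool_rot: [-3.122, 0.033, -2.736]
contact_force: [-0.6, 0.4, -0.3]
opening: 0.0494
```

Call:
{"api": "carry_out", "payload": {"targets": [[[0, 0, -0.02], 0], [[0, 0, -0.05], 0], [[0, 0, -0.05], 0], [[0, 0, -0.03], 0.1], [[0.02, 0.02, -0.02], 0.1]]}}

```text
time: 14.35
tool_pos: [0.5823, -0.1037, 0.1766]
tool_rot: [-3.134, 0.028, -2.943]
contact_force: [-0.1, -0.6, -2.5]
opening: 0.0499
```

Run:
```python
from h import *
delta([.505,.1315,.16],np.pi)
```

```text
t 14.35 pos [ 0.5823 -0.1037  0.1766] rot [-3.1335  0.0276 -2.9426] F [-0.07 -0.63 -2.54] op 0.0499
delta tool [0.0297 0.246  0.0138] twist 0.199 rows>= 3.97
```

Call:
{"api": "carry_out", "payload": {"targets": [[[0.035, 0.04, 0.004], 0.1], [[0.025, 0.055, 0.004], 0.1], [[0.012, 0.058, 0.004], 0], [[0.004, 0.045, 0.003], 0], [[0, 0.02, 0.001], 0], [[0, 0, 0], 0]]}}

```text
time: 15.1
tool_pos: [0.4905, 0.1096, 0.1575]
tool_rot: [-3.138, 0.03, 3.131]
contact_force: [-0.0, -0.6, -2.2]
opening: 0.0499
```

Run:
```python
from h import *
delta([.505,.1315,.1535],np.pi)
```

```text
t 15.1 pos [0.4905 0.1096 0.1575] rot [-3.1383  0.0297  3.1313] F [-0.02 -0.56 -2.21] op 0.0499
delta tool [-0.0142  0.0221  0.0044] twist -0.0103 rows>= 0.43
```

Call:
{"api": "carry_out", "payload": {"targets": [[[-0.01, 0.021, 0.002], -0.01], [[-0.003, 0.002, 0.001], 0], [[0, 0, 0], 0]]}}

```text
time: 15.48
tool_pos: [0.5037, 0.1305, 0.1542]
tool_rot: [-3.136, 0.028, 3.141]
contact_force: [-0.2, 0.2, -2.9]
opening: 0.0497
```

Run:
```python
from h import *
delta([.548,.1315,.153],np.pi)
```

```text
t 15.47 pos [0.5037 0.1305 0.1542] rot [-3.1364  0.0278  3.1406] F [-0.17  0.24 -2.85] op 0.0497
delta tool [-0.0443  0.0011  0.0024] twist -0.001 rows>= 0.71
```

Call:
{"api": "carry_out", "payload": {"targets": [[[-0.015, 0.001, 0.001], 0], [[-0.018, 0, 0.001], 0], [[-0.009, 0, 0], 0], [[-0.001, 0, 0], 0], [[0, 0, 0], 0]], "grip_force": 12}}

```text
time: 16.1
tool_pos: [0.546, 0.127, 0.1529]
tool_rot: [-3.135, 0.024, 3.136]
contact_force: [-0.0, 0.4, -2.4]
opening: 0.0501
```

Run:
```python
from h import *
delta([.57,.1315,.152],np.pi)
snap("wrist","w10");snap("scene","s10")
t=cv2.imread("pics/s10.png");w=cv2.imread("pics/w10.png")
cv2.imwrite("pics/j10.png",np.hstack([cv2.resize(t[160:240,290:370],(390,390),interpolation=cv2.INTER_CUBIC),cv2.resize(w[190:330,190:330],(390,390),interpolation=cv2.INTER_CUBIC)]))
```

```text
t 16.1 pos [0.546  0.127  0.1529] rot [-3.1349  0.0243  3.1364] F [-0.02  0.36 -2.45] op 0.0501
delta tool [-0.0239  0.0046  0.0015] twist -0.0052 rows>= 0.39
```

View pics/j10.png

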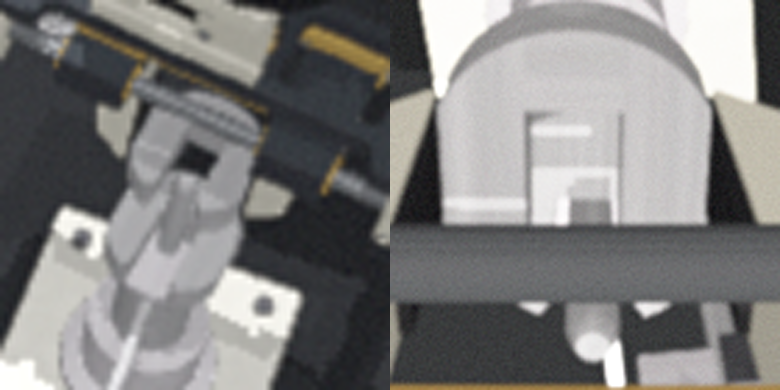

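Call:
{"api": "carry_out", "payload": {"targets": [[[0, 0.0045, 0.0005], -0.005], [[-0.008, 0.0003, 0.0003], 0], [[-0.008, 0, 0.0003], 0], [[0, 0, 0], 0]]}}

```text
time: 16.7
tool_pos: [0.563, 0.1327, 0.1525]
tool_rot: [-3.135, 0.025, -3.14]
contact_force: [-0.1, 0.5, -2.4]
opening: 0.0502
```

Run:
```python
from h import *
delta([.575,.1315,.1515],np.pi)
snap("wrist","w11")
t=cv2.imread("pics/w11.png")
cv2.imwrite("pics/j11.png",cv2.resize(t[190:330,190:330],(390,390),interpolation=cv2.INTER_CUBIC))
```

```text
t 16.7 pos [0.563  0.1327 0.1525] rot [-3.1349  0.0251 -3.1404] F [-0.1   0.47 -2.45] op 0.0502
delta tool [-0.012  -0.0012  0.0013] twist 0.0012 rows>= 0.19
```

View pics/j11.png

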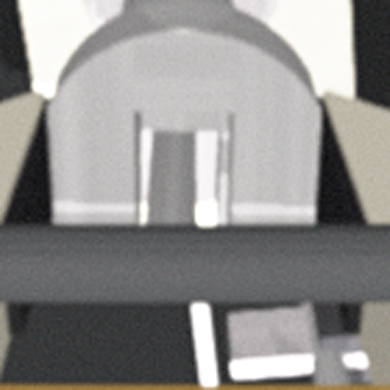

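Call:
{"api": "carry_out", "payload": {"targets": [[[-0.004, -0.0015, 0.0003], 0], [[-0.004, 0, 0.0002], 0], [[0, 0, 0], 0]]}}

```text
time: 17.12
tool_pos: [0.571, 0.131, 0.152]
tool_rot: [-3.135, 0.024, -3.14]
contact_force: [0.4, -0.4, -3.1]
opening: 0.0498
```

Call:
{"api": "carry_out", "payload": {"targets": [[[-0.002, 0, 0], 0]]}}

```text
time: 17.25
tool_pos: [0.5729, 0.131, 0.152]
tool_rot: [-3.135, 0.024, -3.141]
contact_force: [-0.4, 0.2, -3.0]
opening: 0.0497
```

Call:
{"api": "carry_out", "payload": {"targets": [[[-0.001, 0, 0], 0]]}}

```text
time: 17.38
tool_pos: [0.574, 0.131, 0.1521]
tool_rot: [-3.135, 0.024, -3.141]
contact_force: [0.3, -0.4, -2.1]
opening: 0.0501
```

Call:
{"api": "carry_out", "payload": {"targets": [[[-0.001, 0, 0], 0]]}}

```text
time: 17.5
tool_pos: [0.575, 0.131, 0.1521]
tool_rot: [-3.135, 0.024, -3.141]
contact_force: [-0.8, -0.2, -2.6]
opening: 0.0501
```

Call:
{"api": "carry_out", "payload": {"targets": [[[-0.001, 0, 0], 0]]}}

```text
time: 17.62
tool_pos: [0.5761, 0.131, 0.1522]
tool_rot: [-3.135, 0.024, -3.141]
contact_force: [0.8, -0.5, -2.5]
opening: 0.0501
```

Call:
{"api": "carry_out", "payload": {"targets": [[[-0.001, 0, 0], 0]]}}

```text
time: 17.75
tool_pos: [0.5771, 0.131, 0.1522]
tool_rot: [-3.135, 0.024, -3.14]
contact_force: [-0.6, 0.4, -3.2]
opening: 0.0499
```

Call:
{"api": "carry_out", "payload": {"targets": [[[-0.0008, 0, 0], 0]]}}

```text
time: 17.88
tool_pos: [0.578, 0.1311, 0.1522]
tool_rot: [-3.135, 0.024, -3.14]
contact_force: [-0.2, 0.6, -3.3]
opening: 0.05
```

Call:
{"api": "carry_out", "payload": {"targets": [[[-0.0008, 0, 0], 0]]}}

```text
time: 18.0
tool_pos: [0.5786, 0.131, 0.1522]
tool_rot: [-3.135, 0.023, -3.14]
contact_force: [-1.5, -0.8, -3.3]
opening: 0.0497
```

Call:
{"api": "carry_out", "payload": {"targets": [[[-0.0008, 0, 0], 0]]}}

```text
time: 18.12
tool_pos: [0.5786, 0.1311, 0.1519]
tool_rot: [-3.135, 0.021, -3.14]
contact_force: [-3.6, -0.1, -2.8]
opening: 0.0498
```

Call:
{"api": "carry_out", "payload": {"targets": [[[0.0008, 0, 0.001], 0], [[0, 0, 0.002], 0], [[0, 0, 0.002], 0], [[0, 0, 0.002], 0], [[0, 0, 0.002], 0], [[0, 0, 0.002], 0], [[0, 0, 0.002], 0], [[0, 0, 0.002], 0]]}}

```text
time: 19.12
tool_pos: [0.5786, 0.131, 0.1363]
tool_rot: [-3.135, 0.023, -3.14]
contact_force: [-1.9, 0.0, 1.0]
opening: 0.0496
```

Run:
```python
from h import *
forces(5)
```

```text
t 19.38 pos [0.5786 0.131  0.1364] F mean [-1.23  0.27 -0.88] sem [0.24 0.17 0.16]
```

Call:
{"api": "carry_out", "payload": {"targets": [[[0.0002, 0, 0.0018], 0], [[0, 0, 0.0018], 0], [[0, 0, 0.0018], 0]]}}

```text
time: 19.75
tool_pos: [0.5786, 0.131, 0.1311]
tool_rot: [-3.135, 0.023, -3.14]
contact_force: [-2.1, 0.4, -0.3]
opening: 0.0496
```

Run:
```python
from h import *
forces(14)
```

```text
t 20.45 pos [0.5786 0.131  0.1312] F mean [-1.67  0.49 -0.23] sem [0.13 0.11 0.12]
```

Call:
{"api": "carry_out", "payload": {"targets": [[[0.0002, 0, 0.0009], 0], [[0, 0, 0.0009], 0]]}}

```text
time: 20.7
tool_pos: [0.5786, 0.131, 0.1294]
tool_rot: [-3.135, 0.024, -3.14]
contact_force: [-2.8, -0.0, 0.5]
opening: 0.0502
```

Run:
```python
from h import *
forces(16)
```

```text
t 21.5 pos [0.5786 0.131  0.1295] F mean [-1.66  0.26  0.08] sem [0.16 0.12 0.13]
```

Call:
{"api": "carry_out", "payload": {"targets": [[[0, 0, 0], 0], [[0, 0, 0], 0], [[0, 0, 0], 0], [[0, 0, 0], 0]], "fingers": 0.3}}

```text
time: 22.0
tool_pos: [0.5801, 0.1309, 0.13]
tool_rot: [-3.135, 0.027, -3.14]
contact_force: [-0.0, -0.1, -0.1]
opening: 0.0641
```

Run:
```python
from h import *
forces(4)
snap("wrist","w12");snap("scene","s12");snap("top","t12")
t=cv2.imread("pics/s12.png");w=cv2.imread("pics/w12.png")
cv2.imwrite("pics/j12.png",np.hstack([cv2.resize(t[180:290,270:370],(390,429),interpolation=cv2.INTER_CUBIC),cv2.resize(w[190:330,190:330],(390,429),interpolation=cv2.INTER_CUBIC)]))
```

```text
t 22.2 pos [0.5799 0.1309 0.13  ] F mean [0.16 0.15 0.32] sem [0.19 0.29 0.1 ]
```

View pics/j12.png

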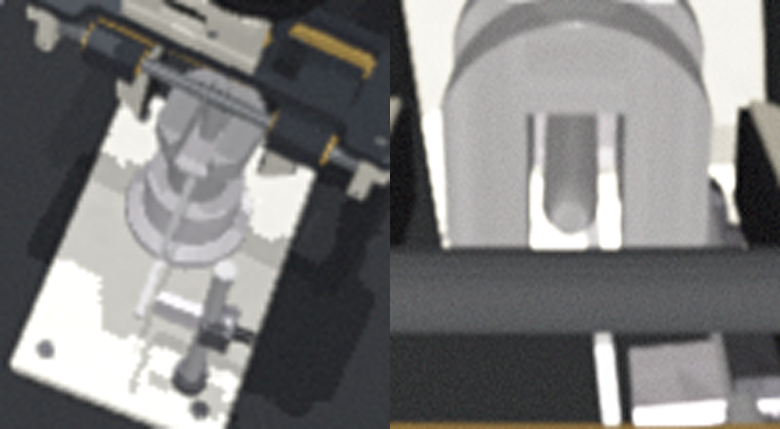

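Call:
{"api": "carry_out", "payload": {"targets": [[[0, 0, -0.01], 0], [[0, 0, -0.035], 0], [[0, 0, -0.045], 0], [[0.03, -0.045, 0], 0], [[0.02, -0.055, 0], 0], [[0.01, -0.06, 0], 0], [[0.01, -0.05, 0], 0], [[0, 0, 0], 0]]}}

```text
time: 23.35
tool_pos: [0.5076, -0.0839, 0.2285]
tool_rot: [-3.133, 0.036, -3.138]
contact_force: [0.4, 0.8, 0.4]
opening: 0.0646
```

Run:
```python
from h import *
delta([.497,-.25,.2],np.pi-.09)
snap("scene","s13");snap("top","t13");cw=cam("wrist");snap("wrist","w13");np.savez("w13.npz",R=cw[2],t=cw[3])
t=cv2.imread("pics/s13.png"); a=cv2.resize(t[180:300,260:380],None,fx=6,fy=6,interpolation=cv2.INTER_CUBIC)[:600]
cv2.imwrite("pics/s13c.png",cv2.resize(t[185:285,280:380],None,fx=6,fy=6,interpolation=cv2.INTER_CUBIC))
t=cv2.imread("pics/t13.png"); cv2.imwrite("pics/t13c.png",cv2.resize(t[140:240,160:260],None,fx=6,fy=6,interpolation=cv2.INTER_CUBIC))
```

```text
t 23.35 pos [ 0.5076 -0.0839  0.2285] rot [-3.1325  0.0357 -3.1377] F [0.38 0.85 0.4 ] op 0.0646
delta tool [ 0.0122 -0.1658  0.0295] twist 0.0939 rows>= 2.7
```

View pics/s13c.png

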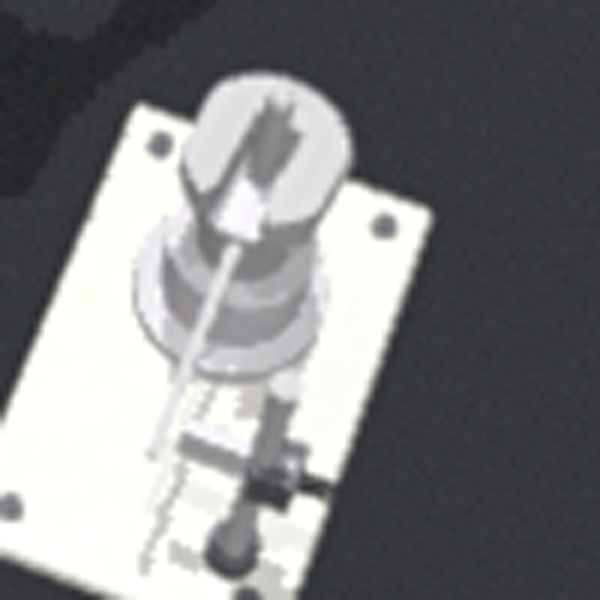

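View pics/t13c.png

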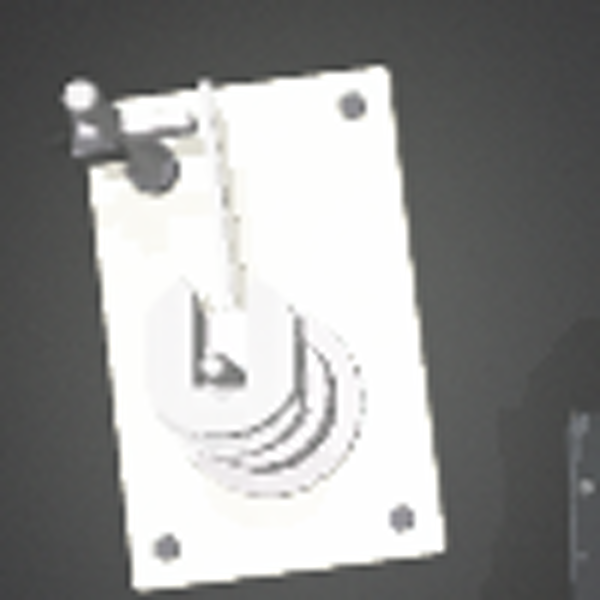

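View pics/w13.png

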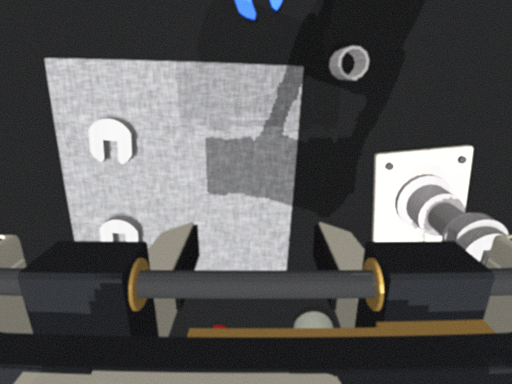

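Run:
```python
from h import *
cs,ct=cam("scene"),cam("top")
t=cv2.imread("pics/s13.png"); cv2.imwrite("pics/s13d.png",cv2.resize(t[235:285,295:345],None,fx=12,fy=12,interpolation=cv2.INTER_CUBIC))
t=cv2.imread("pics/t13.png"); cv2.imwrite("pics/t13d.png",cv2.resize(t[150:190,165:205],None,fx=12,fy=12,interpolation=cv2.INTER_CUBIC))
d=np.array([np.cos(.107),np.sin(.107)])
for z in (.13,.125,.12,.115,.11,.105,.1,.095,.09): 
    X=[.5712+.105*d[0],.1315+.105*d[1],z]; print(z,proj(cs,X).round(1),proj(ct,X).round(1))
```

```text
0.13 [[307.1 253.7]] [[191.  151.4]]
0.125 [[306.9 254.7]] [[191.4 151.9]]
0.12 [[306.6 255.7]] [[191.7 152.4]]
0.115 [[306.4 256.7]] [[192.1 152.9]]
0.11 [[306.1 257.7]] [[192.4 153.3]]
0.105 [[305.9 258.6]] [[192.8 153.8]]
0.1 [[305.7 259.6]] [[193.2 154.3]]
0.095 [[305.4 260.6]] [[193.5 154.7]]
0.09 [[305.2 261.5]] [[193.8 155.2]]
```

View pics/s13d.png

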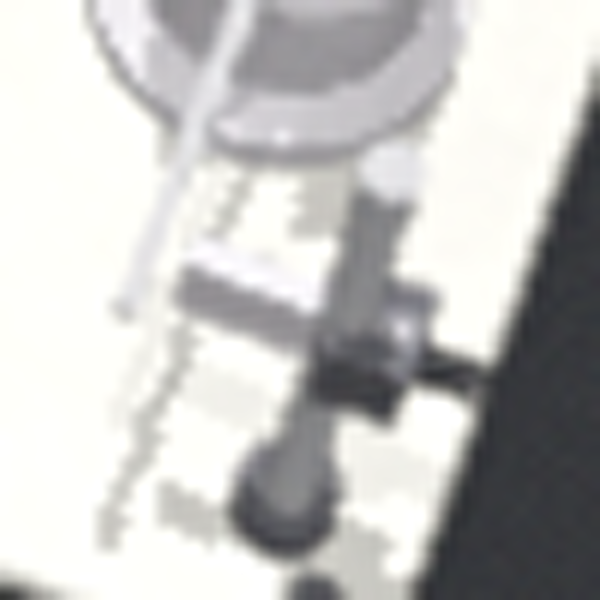

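View pics/t13d.png

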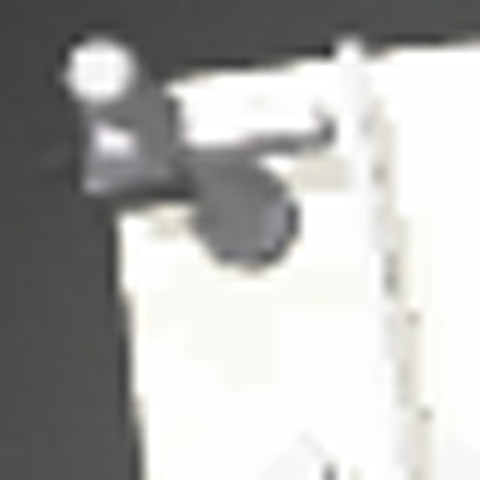

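Call:
{"api": "carry_out", "payload": {"targets": [[[-0.04, 0.015, 0], 0], [[-0.05, 0.02, 0], 0], [[-0.05, 0.015, 0], 0], [[-0.02, 0.005, 0], 0], [[0, 0, 0], 0]]}}

```text
time: 24.12
tool_pos: [0.6723, -0.0114, 0.2331]
tool_rot: [-3.135, 0.035, -3.122]
contact_force: [-0.7, 0.6, -0.2]
opening: 0.0641
```

Run:
```python
from h import *
delta([.67,.18,.23],np.pi)
cw=cam("wrist");snap("wrist","w14");np.savez("w14.npz",R=cw[2],t=cw[3])
```

```text
t 24.12 pos [ 0.6723 -0.0114  0.2331] rot [-3.1351  0.0348 -3.1221] F [-0.73  0.57 -0.2 ] op 0.0641
delta tool [-0.0013  0.1914  0.0019] twist 0.0195 rows>= 3.06
```

View pics/w14.png

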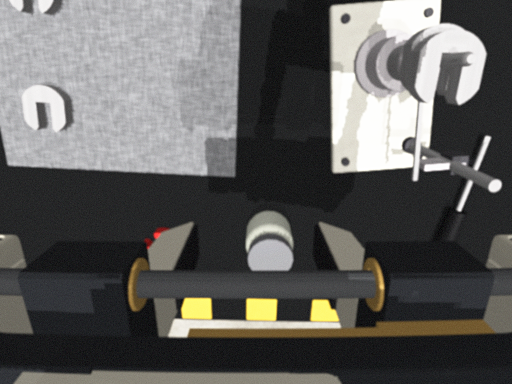

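Run:
```python
import cv2
w=cv2.imread("pics/w14.png"); cv2.imwrite("pics/w14c.png",cv2.resize(w[120:200,400:510],None,fx=7,fy=7,interpolation=cv2.INTER_CUBIC))
```

```text
(no output)
```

View pics/w14c.png

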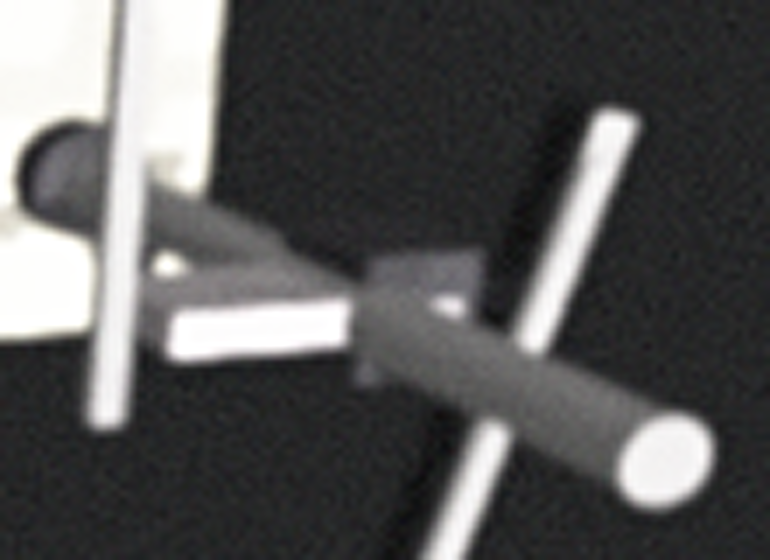

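Call:
{"api": "carry_out", "payload": {"targets": [[[0, 0.045, 0], 0], [[0, 0.055, 0], 0], [[0, 0.05, 0], 0], [[0, 0.01, 0], 0], [[0, 0, 0], 0]]}}

```text
time: 24.8
tool_pos: [0.6638, 0.1529, 0.2331]
tool_rot: [-3.134, 0.032, -3.122]
contact_force: [-0.2, -0.1, 0.3]
opening: 0.0642
```

Run:
```python
from h import *
delta([.67,.18,.23],np.pi)
cw=cam("wrist");snap("wrist","w15");np.savez("w15.npz",R=cw[2],t=cw[3])
w=cv2.imread("pics/w15.png"); cv2.imwrite("pics/w15c.png",cv2.resize(w,None,fx=1.5,fy=1.5,interpolation=cv2.INTER_CUBIC))
```

```text
t 24.8 pos [0.6638 0.1529 0.2331] rot [-3.1344  0.0321 -3.122 ] F [-0.21 -0.06  0.25] op 0.0642
delta tool [-0.0067  0.027   0.0031] twist 0.0196 rows>= 0.45
```

View pics/w15c.png

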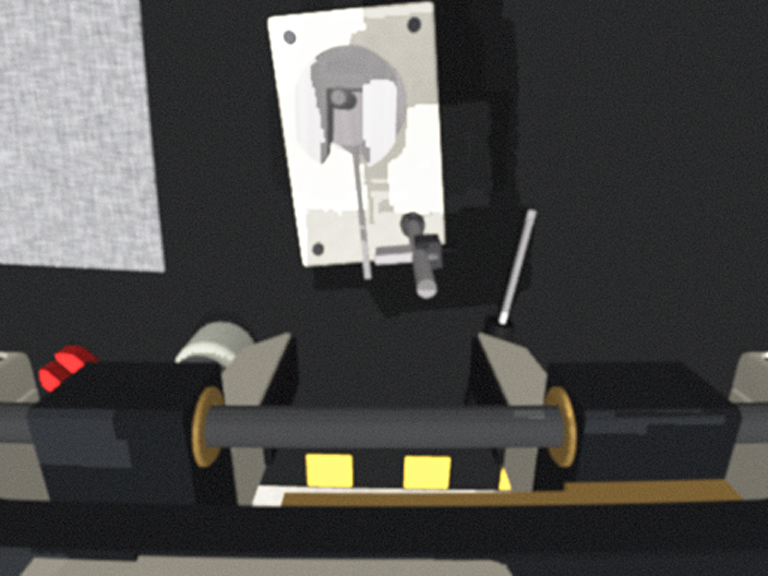

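Run:
```python
import cv2
w=cv2.imread("pics/w15.png"); cv2.imwrite("pics/w15d.png",cv2.resize(w[130:205,225:310],None,fx=8,fy=8,interpolation=cv2.INTER_CUBIC))
```

```text
(no output)
```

View pics/w15d.png

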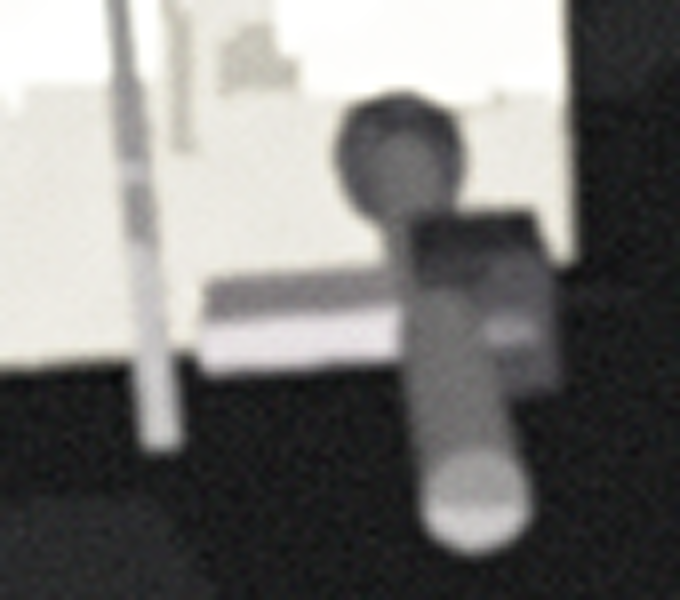

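Run:
```python
from h import *
K,D,_,_=cam("wrist")
c=[]
for n in ("w14","w15"):
    w=np.load(n+".npz"); c.append((K,D,w["R"],w["t"]))
A=lambda x,y:((x+.5)/7-.5+400,(y+.5)/7-.5+120); B=lambda x,y:((x+.5)/8-.5+225,(y+.5)/8-.5+130)
for n,a,b in [("tip",A(107,427),B(163,450)),("plate FL top",A(165,362),B(205,377)),("plate BL top",A(172,310),B(205,320)),("post top",A(666,461),B(477,502))]:
    x,r=tri(c,[a,b]); print(n,x.round(4),np.round(r,4))
```

```text
tip [0.6785 0.142  0.1019] [0. 0.]
plate FL top [0.6683 0.147  0.1043] [0. 0.]
plate BL top [0.6613 0.1469 0.1037] [0.0002 0.0002]
post top [0.6616 0.1744 0.1619] [0.0002 0.0002]
```

Run:
```python
from h import *
a=cv2.imread("pics/w14.png")[15:115,345:495];b=cv2.imread("pics/w15.png")[20:120,180:290]
cv2.imwrite("pics/k.png",np.hstack([cv2.resize(a,(450,400),interpolation=cv2.INTER_CUBIC),cv2.resize(b,(340,400),interpolation=cv2.INTER_CUBIC)]))
K,D,_,_=cam("wrist")
w=np.load("w15.npz"); c=(K,D,w["R"],w["t"]); im=cv2.imread("pics/w15.png")
# overlay predicted outlines: upper d=.0115 stem centre .5715,.1315 ; lower d=.0055
for d,z,col in ((.0115,.142,(0,0,255)),(.0055,.126,(0,255,0))):
    q=proj(c,outline(.5712-.005+d,.1315,0,d,z)); q=((q-[180,20])*6).astype(int)
    if z==.142: big=cv2.resize(im[20:120,180:290],None,fx=6,fy=6,interpolation=cv2.INTER_CUBIC)
    cv2.polylines(big,[q.reshape(-1,1,2)],True,col,1)
cv2.imwrite("pics/k2.png",big)
```

```text
(no output)
```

View pics/k.png

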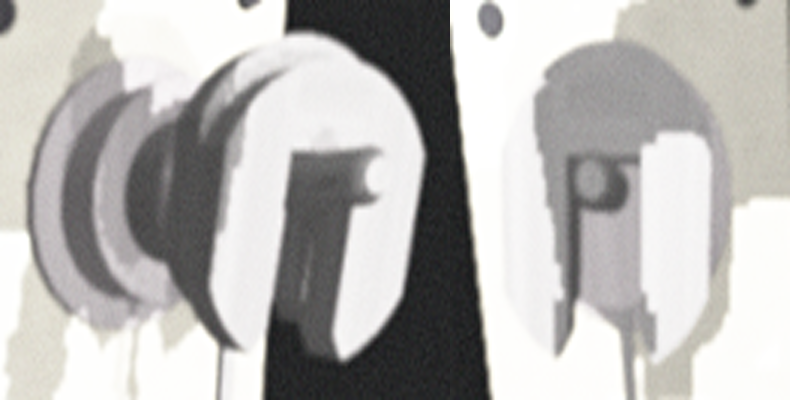

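View pics/k2.png

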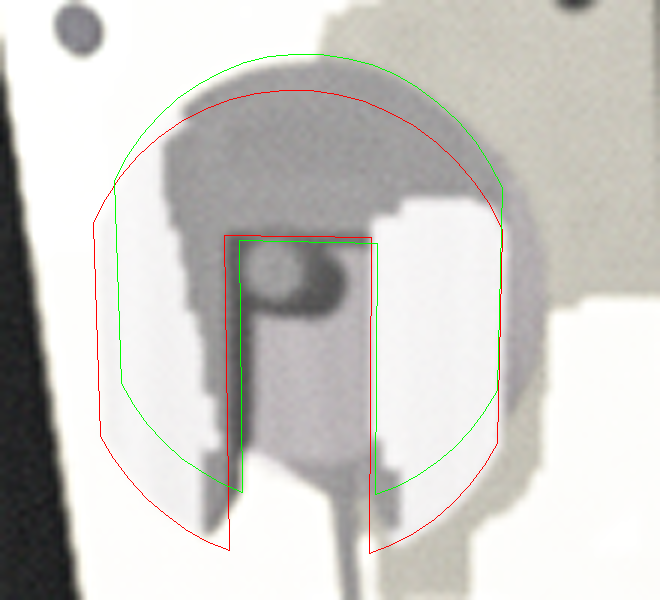

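Run:
```python
from h import *
delta([.67,.18,.23]); print(order.hand_in())
```

```text
t 24.85 pos [0.6639 0.1525 0.2332] rot [-3.1346  0.0322 -3.1227] F [ 0.44 -0.85  0.2 ] op 0.0641
delta tool [-0.0065  0.0274  0.0032] twist 0 rows>= 0.45
the job is handed in; nothing more can be done
None
```

I loaded two weights onto the pan and handed the job in after about 25 s of the 72 s. The pointer is level with the index plate, about 7 mm above its middle against the 11 mm allowed. `order.hand_in()` gives no verdict, so this rests on my own checks.

**Loading:** I used the weights lying at about (0.483, -0.107) and (0.615, -0.117). By their measured slot depths of about 6 and 12 mm they are weight2 and weight4. For each, I slid it on until I felt the slot end meet the stem at about 3.5 N, then lowered it until the wrist force read about zero. Only then did I let go.

**Pointer height:** I measured the pointer from two places of the wrist camera. Its centre is at about 0.100 m, and the plate's middle at about 0.093 m. The same views put the post top at 0.1619 m, against 0.162 m in the text. The tool height when I released the second weight gives a sink of about 30 mm, which agrees.

**Weights home:** The outlines I drew for both weights in the home position match the last picture closely. The two unused weights were left on the mat. I did not move near the jar, coil or screwdriver, but I did not re-measure their positions.

**What disagreed or was uncertain:**
- The wrist force has about 0.6 N of noise, so I averaged readings before each release.
- The empty-hand force right after each release read about +0.35 N instead of 0. That would put the lowering off by about 2 mm at most.
- The tool picked up a small tilt of about 0.03 rad as I worked. The weights still look flat in the pictures.
- The 7 mm reading leaves a margin of about 4 mm. I did not add a third weight, because the estimated 10 to 19 mm it would sink could carry the pointer past the bottom of the plate.

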